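# Make up two repair kits, one part freed from a toggle clamp

### The job

Make up two repair kits: the large bearing and the angle bracket in the rectangular tray, the small bearing and the solenoid valve in the round dish, each part lying flat on the bottom (bracket on its flange, valve stub up), none on another. The bracket is held in the toggle clamp: swing the clamp arm up past upright to free it, and leave it open. Leave the little amber jar standing where it is.

Things in the scene. Friction and masses are not known exactly. Their poses are not given: they have to be found in the camera images.
- tray: Rectangular open aluminium kit tray, fixed to the bench, 130 (x) x 180 (y) mm outside, 14 mm high, walls and floor 4 mm thick. Origin: centre of the underside, so the inner floor is at z = 4 mm; z up, long side along y.
- dish: Round open steel kit dish, fixed to the bench, 160 mm across the rim, 14 mm high, walls and floor 4 mm thick; flat inner floor about 148 mm across. Origin: centre of the underside, inner floor at z = 4 mm; z up.
- clamp: Toggle-clamp fixture, fixed to the bench: dark steel base 125 x 74 x 12 mm (x from -35 to +90 mm, y from -37 to +37 mm, top at z = 12 mm), on which the bracket sits between low locating stops, 5 mm high. Origin: underside of the base, directly below the centre of the seated bracket; z up, x from the seat towards the hinge. The hinge of the arm is parallel to y, at x = 65, y = -6, z = 50 mm, between two steel cheeks up to z = 62 mm.
- clamp_arm (a joint): Angle of the clamp's arm in rad: 0 closed, lying level along -x of the clamp and pressing its foot on the bracket's flange; it grows as the grip end rises about +y of the clamp, pi/2 upright, stop at 2.0. Stiff enough to stay where it is left (about 0.14 N m of friction at the hinge).
- clamp_grip (a point): Point on the black rubber grip of the clamp arm, 110 mm from the hinge axis on the arm's centre line. The grip is 16 mm wide (along the hinge) and 16 mm thick, and runs from 83 to 131 mm from the hinge. Closed, this point is at height 50 mm, at x = -45, y = -6 mm in the clamp's frame. The point's x axis runs along the arm from the grip to the hinge, y along the hinge.
- bracket: Aluminium angle bracket, about 110 g (varies). Flange 40 (x) x 52 (y) x 8 mm lying flat; upright leg 8 mm thick, 40 mm wide along x, standing at the +y edge (y from 18 to 26 mm), its top 52 mm above the underside. Origin: centre of the flange's underside; z up, axes parallel to the clamp's while seated, underside then at z = 12 mm.
- large_bearing: Large steel ball bearing lying flat: outside diameter 52 mm, bore 20 mm, 15 mm thick, about 140 g. Origin: centre of the underside; z along its axis, up.
- small_bearing: Small steel ball bearing lying flat: outside diameter 35 mm, bore 15 mm, 12 mm thick, about 50 g. Origin: centre of the underside; z along its axis, up.
- solenoid: Solenoid valve: black block 36 (x) x 28 (y) x 30 mm high with a steel band and a brass stub 14 mm across, 12 mm high, on top; about 110 g. Origin: centre of the underside; z up, towards the stub.
- jar: Little amber glass jar with a steel lid, a bystander: 36 mm across, 42 mm high, stands on the bench. Origin: centre of the underside. To be left standing where it is.
Not all that is in view belongs to the job. Several things look just like the clamp: the one meant starts nearest to the robot's base.

How it is judged (in metres and radians):
On the way:
1. the clamp arm is swung up past upright (more than 95 degrees) with the bracket still in its seat (value of joint clamp_arm above 1.65 rad and distance of bracket from where it was at the start of the episode below 0.03 m), for 0.2 s.
At the end, for the whole second after the job is handed in: Large bearing and bracket inside the tray, small bearing and solenoid valve inside the dish, each flat (within 7 degrees) with its underside within 4 mm of the inner floor, released and at rest; the clamp arm open beyond 95 degrees (x of large_bearing in the frame of tray between -0.06 and 0.06 m and y of large_bearing in the frame of tray between -0.085 and 0.085 m and z of each of large_bearing, bracket in the frame of tray below 0.008 m and angle between each of large_bearing, bracket, small_bearing, solenoid's own z axis and vertical below 0.12 rad and linear speed of each of large_bearing, bracket, small_bearing, solenoid below 0.02 m/s and angular speed of each of large_bearing, bracket, small_bearing, solenoid below 0.2 rad/s and x of bracket in the frame of tray between -0.06 and 0.06 m and y of bracket in the frame of tray between -0.085 and 0.085 m and horizontal distance between each of small_bearing, solenoid and dish below 0.07 m and z of each of small_bearing, solenoid in the frame of dish below 0.008 m and value of joint clamp_arm above 1.65 rad); the robot touches nothing.
It fails at once if the amber jar is knocked over or pushed more than 25 mm (angle between jar's own z axis and vertical above 0.6 rad or distance of jar from where it was at the start of the episode above 0.025 m).
It also fails if it takes over 125 s, if anything falls off the work surface, if the arm or the gripper's body presses on something with over 40 N, if the wrist force passes 120 N, or if a joint passes its speed limit or range.

### The arm

A 6-joint arm with a two-finger parallel gripper is mounted at the origin on the work surface. World frame = base frame: x ahead of the robot, y to its left, z up, the work surface at z = 0. Lengths are in mm, angles in rad, forces in N, time in s.
With the tool pointing down it reaches from about 275 to 725 mm from the base axis. Payload 15.9 kg.
Tool frame: the origin (TCP) lies at the very end of the fingers, on their centre line; the grasp point (between the pads) lies 19 mm behind it; x points along the fingers, z is the direction in which the jaws open and shut, and the axes are right-handed (so a half turn about x gives the same grasp; the last joint's range is limited). The gripper opens to 85 mm and grips with 20 to 120 N. Pads are 22 mm wide; open, the fingers measure 114 mm over their backs; the gripper's body (76 mm by 85 mm) begins 54 mm behind the grasp point. The pads swing forward as they close: fully open they stand 13 mm farther back than shut.
Start: joints at [-1.297, 0.213, -0.034, 1.323, 0, 1.571], TCP at [135.19, -481.362, 192.606] pointing down, gripper open.
Joint ranges: [-2.98, 2.98], [-0.74, 1.72], [-1.14, 1.35], [-2.1, 2.04], [-1.57, 1.44], [-3.14, 3.14]. Speed limits (rad/s): [1.89, 1.89, 2.39, 2.57, 3.14, 3.14].

### API

Orientations are given as a unit quaternion [w, x, y, z].
In Python, from station import ctrl gives the robot as it stands. The module is installed in compiled form; this text tells all that it offers.
- The arm moves only by the tool carry_out, never from a script. Its argument "plan" is a list of rows, each an object of numbers: "rx", "ry", "rz": the turn, a rotation vector about the tool's x, y, z in rad; "tx", "ty", "tz": the shift along the tool's x, y, z in m; "grip": the finger opening in m, from 0 to 0.0854. A call has 1 to 8 rows; each row shifts and turns the commanded pose from where the row before left it, along the tool's axes as they then stand; what a row does not reach is not made up. A row lasts 1/12 s, in which the tool goes at most 41.7 mm and 7.16 degrees, less where a joint would pass 70% of its speed; a pose out of reach is approached as far as the arm can. A call with a gripper value outside its range is refused whole. The fingers move at their own pace and stop on an object; "force" is the grip in N (left out, the last holds). Time passes only in rows, so rows that do not move let the fingers close. It gives the time, the measured TCP pose, the force and the opening at its end, in the units of the state.
- ctrl.get_state(): the state, without advancing time (a new reading comes with each control period).
- ctrl.read_camera(name): name is "scene" or "top"; returns (picture, depth): 400x640x3 uint8, red, green, blue; 400x640 float32, mm along the optical axis (not along the pixel's ray), 0 where there is no reading.
- ctrl.camera_info(name): a dict with "fx", "fy", "cx", "cy" (pixels), "distortion" ([k1, k2, p1, p2, k3] as OpenCV has them; the pictures are not rectified), "T" (4x4, takes a point from camera to world coordinates). Camera axes: x right, y down, z forward; pixel columns grow to the right and rows downward; lengths in mm; the calibration is good to about 2 mm. A picture is of the moment at which its call begins. camera_info takes no time and is no camera call.
- ctrl.close_job(): hands the job in, once; it reports no verdict.
Trained networks look in the newest picture that a camera, given by its name, has taken for a name from the list of things; names that differ only in an ending like _2 or _b are one class to them, and where a whole thing is asked for, a point or a joint stands for the part that bears it (a point fixed in the world has none). Each returns a list of dicts, best first, with "score" (0 to 1); they miss things now and then, are a little off and sometimes report something else, mostly with a low value. They report only what shows in the picture. A call takes as long as a camera call. They do not tell look-alikes from the thing itself.
- ctrl.search_frame(camera, target): "location" ([column, row] in pixels, amid what is visible of it).
The state is a dict: "t": time; "q": joint angles; "joint_vel": joint speeds; "joint_efforts": joint torques, N m; "position": TCP position; "tcp_rot": TCP orientation; "force": force on the tool from outside, world axes, zero at the start; "wrist_torque": the same for the moment, N m; "gripper_width": finger opening in mm.
Only numpy, scipy, OpenCV 4.12 (cv2) and the standard library are available. Lean on these libraries where they do the work, as an engineer would, in place of code of your own. Each camera call takes 0.05 s, during which the arm holds its last target.

## Working session

There is one attempt and no reset: what is moved stays moved. The work goes in short steps, Python scripts to look and compute and a tool call to move; the robot and the scene stay as the last step left them, time stands still between calls to the robot, and variables do not carry over. Pictures are saved under pics/ and viewed, and the job is handed in when it is done.

Besides the shell and the picture viewer there is one more tool, called after "Request:" as name(argument=value, ...) on one line, values as JSON. carry_out: Moves the arm, as the interface text tells. Its arguments: {"type":"object","properties":{"plan":{"type":"array","items":{"type":"object","properties":{"rx":{"type":"number"},"ry":{"type":"number"},"rz":{"type":"number"},"tx":{"type":"number"},"ty":{"type":"number"},"tz":{"type":"number"},"grip":{"type":"number"}}}},"force":{"type":"number"}},"required":["plan"]}

```bash
mkdir -p pics; cat > h.py <<'E'
import numpy as np, cv2
from station import ctrl
def snap(cam,name):
    im,d=ctrl.read_camera(cam)
    cv2.imwrite(f'pics/{name}.png',cv2.cvtColor(im,cv2.COLOR_RGB2BGR)); np.save(f'pics/{name}.npy',d)
    return im,d
def pts(cam,d):
    i=ctrl.camera_info(cam);K=np.array([[i['fx'],0,i['cx']],[0,i['fy'],i['cy']],[0,0,1]])
    u,v=np.meshgrid(np.arange(640),np.arange(400))
    p=cv2.undistortPoints(np.stack([u,v],-1).reshape(-1,1,2).astype(np.float64),K,np.array(i['distortion'])).reshape(400,640,2)
    P=np.dstack([p*d[...,None],d,np.ones_like(d)])@np.array(i['T']).T
    P=P[...,:3].copy();P[d==0]=np.nan
    return P
E
python3 - <<'E'
from h import *
print(ctrl.get_state())
for c in ['scene','top']:
    im,d=snap(c,c+'0');P=pts(c,d)
    print(c,np.array(ctrl.camera_info(c)['T']).round(3).tolist())
    for n in ['tray','dish','clamp','clamp_grip','bracket','large_bearing','small_bearing','solenoid','jar']:
        for r in ctrl.search_frame(c,n)[:4]:
            x,y=map(int,np.round(r['location']));print(n,round(r['score'],2),x,y,P[min(y,399),min(x,639)].round(0))
E
```

```text
{'t': 0.0, 'q': array([-1.29699702e+00,  2.13373110e-01, -3.50809672e-02,  1.32350506e+00,
       -9.30876278e-06,  1.57079260e+00]), 'joint_vel': array([-0.0004065 ,  0.00154129,  0.00042496, -0.00020302, -0.00039018,
        0.00152856]), 'joint_efforts': array([-3.77746663e-03, -6.86145616e+01,  4.87124920e+01,  1.75709836e-02,
       -2.66076395e-04, -1.13261379e-05]), 'position': array([ 135.0843271 , -480.991342  ,  192.09904439]), 'tcp_rot': array([ 0.56322921,  0.42733028,  0.5638885 , -0.4268389 ]), 'force': array([-0.76081105, -0.32403115, -0.96050573]), 'wrist_torque': array([ 0.05729354, -0.0088786 ,  0.04473738]), 'gripper_width': 85.69487824157721}
scene [[-0.243, 0.562, -0.79, 1453.822], [0.97, 0.131, -0.206, 173.263], [-0.012, -0.817, -0.577, 761.516], [0.0, 0.0, 0.0, 1.0]]
tray 0.62 445 218 [441. 305.   8.]
dish 0.65 333 230 [575. -11.   9.]
clamp 0.79 192 191 [ 495. -507.   17.]
clamp 0.69 198 229 [ 670. -392.   17.]
clamp 0.62 389 219 [511. 143.  28.]
clamp 0.58 246 196 [ 477. -323.   13.]
clamp_grip 0.76 200 176 [ 453. -493.   52.]
clamp_grip 0.71 197 213 [ 650. -
[... 238 characters left out ...]
.115, 388.351], [-1.0, -0.014, 0.027, -94.82], [-0.025, -0.116, -0.993, 1276.559], [0.0, 0.0, 0.0, 1.0]]
tray 0.7 166 236 [435. 321.   0.]
dish 0.93 298 183 [574. -11.   2.]
clamp 0.86 420 227 [ 467. -316.   11.]
clamp 0.81 501 218 [ 492. -518.   10.]
clamp 0.66 449 148 [ 666. -390.   14.]
clamp 0.34 413 237 [ 440. -290.   63.]
clamp_grip 0.87 496 232 [ 456. -498.   30.]
clamp_grip 0.74 454 158 [ 632. -391.   59.]
clamp_grip 0.54 420 246 [ 419. -308.   56.]
bracket 0.72 414 240 [ 434. -300.   18.]
bracket 0.25 422 240 [ 433. -312.   58.]
large_bearing 0.62 376 167 [ 618. -207.    2.]
solenoid 0.56 298 237 [437. -15.  27.]
jar 0.67 236 214 [490. 137.  37.]
jar 0.36 374 164 [ 625. -202.    1.]
```

```bash
python3 - <<'E'
import cv2
a=cv2.imread('pics/top0.png');b=cv2.imread('pics/scene0.png')
cv2.imwrite('pics/t1.png',cv2.resize(a[100:300,100:340],None,fx=3.3,fy=2.99 and 3.0 if 0 else 3.0,interpolation=cv2.INTER_CUBIC))
cv2.imwrite('pics/t2.png',cv2.resize(a[100:300,330:570],None,fx=3.3,fy=3.0,interpolation=cv2.INTER_CUBIC))
E
```

```text
(no output)
```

View pics/top0.png

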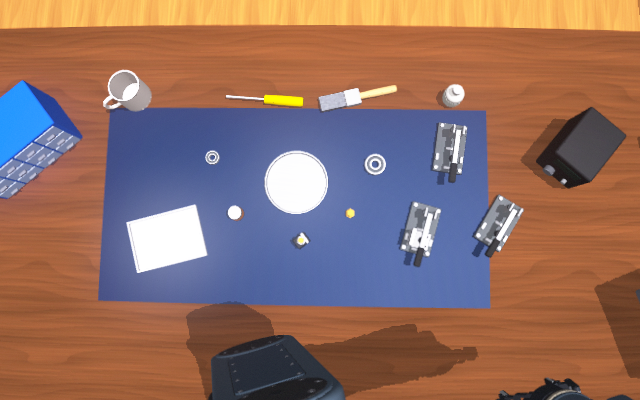

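View pics/scene0.png

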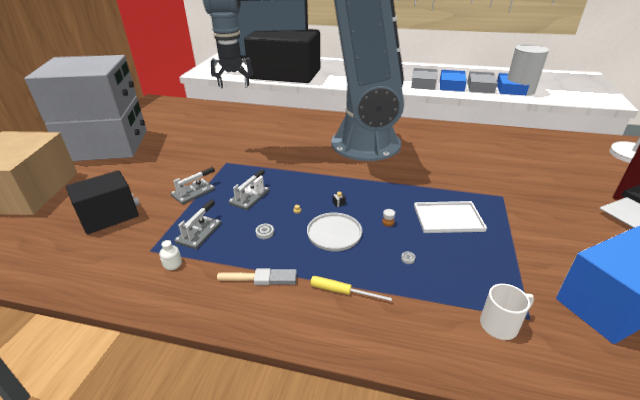

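View pics/t2.png

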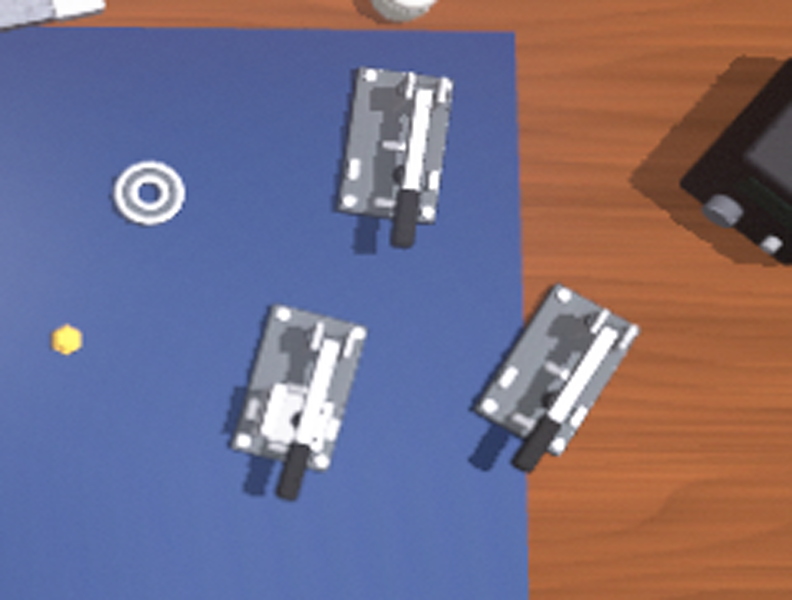

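View pics/t1.png

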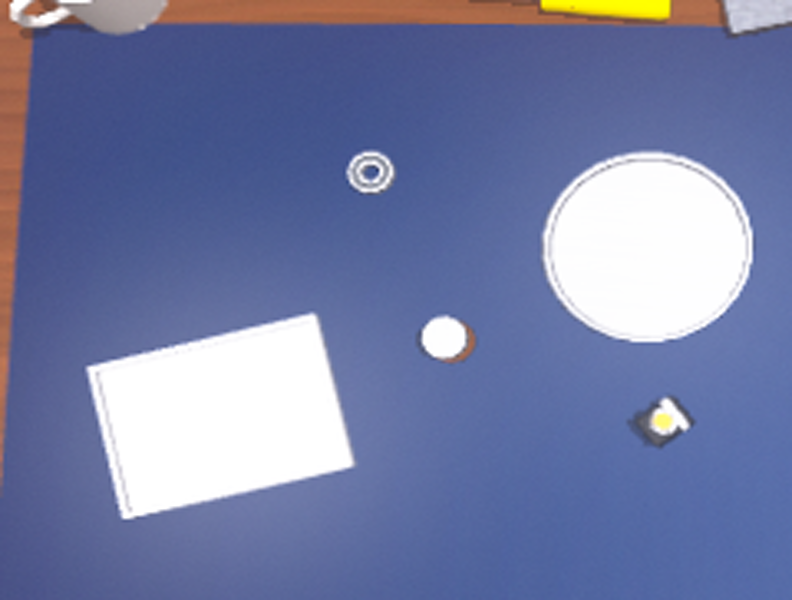

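The top picture shows the tray (166,236), dish (298,183), large bearing (375,164), small bearing (212,157), solenoid (301,240), and jar (235,213). The clamp holding the bracket is at (420,230). It is the nearest of the three clamps, and the other two are empty. Next I'll measure positions from the depth data.

```bash
cat > m.py <<'E'
from h import *
import sys
def cl(P,c,r,z0,z1):
    Q=P.reshape(-1,3);m=(np.hypot(Q[:,0]-c[0],Q[:,1]-c[1])<r)&(Q[:,2]>z0)&(Q[:,2]<z1)
    return Q[m]
def rect(Q): 
    (c,s,a)=cv2.minAreaRect(Q[:,:2].astype(np.float32));return np.round(c,1),np.round(s,1),round(a,1)
E
python3 - <<'E'
from m import *
for c in ['top','scene']:
    P=pts(c,np.load(f'pics/{c}0.npy'));print(c)
    for n,ce,r,z0,z1 in [('mat',(380,-130),30,-20,20),('large',(622,-200),45,6,30),('small',(637,205),32,4,30),('jar',(495,133),32,25,60),('jarall',(495,133),35,8,60),('sol',(445,-20),40,8,60),('soltop',(445,-20),40,24,34),('stub',(445,-20),40,36,50),('tray',(437,310),125,7,25),('dish',(574,-11),95,9,25),('clampbase',(470,-316),100,8,16),('armgrip',(425,-310),45,52,65),('arm',(450,-310),110,52,75),('leg',(450,-300),60,58,70)]:
        Q=cl(P,ce,r,z0,z1)
        if len(Q)<4: print(n,len(Q));continue
        print(n,len(Q),'mean',Q.mean(0).round(1),'med z',np.median(Q[:,2]).round(1),'rect',*rect(Q))
E
```

```text
top
mat 458 mean [ 379.9 -130.1   -0.7] med z -0.7 rect [ 379.3 -130.5] [56.9 57.3] 1.1
large 300 mean [ 622.9 -203.5   12.9] med z 13.0 rect [ 631.1 -198.3] [68.8 60.9] 4.7
small 140 mean [637.3 208.8   9.7] med z 9.8 rect [638.4 210.2] [40.  49.5] 55.9
jar 156 mean [493.5 140.2  40.5] med z 40.8 rect [493.5 140.3] [31.4 31.4] 51.7
jarall 184 mean [492.9 138.7  36.2] med z 40.1 rect [493.4 139.9] [33.2 31.6] 43.3
sol 175 mean [428.8 -23.5  29.9] med z 29.0 rect [434.6 -29.5] [28.4 53.5] 39.5
soltop 136 mean [428.8 -23.2  28.8] med z 28.6 rect [429.  -22.7] [27.9 35.7] 38.4
stub 26 mean [429.2 -22.4  41. ] med z 40.8 rect [429.4 -22.5] [12.3 11.9] 46.2
tray 734 mean [428.1 319.4  11.1] med z 10.9 rect [422.1 311.8] [210.8 207.6] 33.2
dish 352 mean [577.1  -6.   12.6] med z 12.4 rect [575.6  -6.4] [157.5 155.7] 0.9
clampbase 709 mean [ 468.4 -314.5   11.5] med z 11.3 rect [ 469.7 -288.1] [132.4 124.4] 75.0
armgrip 264 mean [ 425.9 -305.9   57.3] med z 56.6 rect [ 427.5 -300.8] [36.4 89.1] 76.2
arm 412 mean [ 442.3 -312.3   57.2] med z 56.5 rect [ 442.6 -307.7] [ 43.1 138.8] 69.9
leg 1
[... 566 characters left out ...]
 [34.9 36.3] 36.2
soltop 64 mean [436.7 -23.5  30.2] med z 30.7 rect [431.5 -25.5] [33.  36.4] 38.6
stub 16 mean [432.2 -24.7  41.7] med z 42.7 rect [431.4 -24.9] [16.3  9.6] 12.0
tray 627 mean [428.1 310.4  11.1] med z 10.8 rect [435.3 296.3] [138.9 220.8] 15.2
dish 314 mean [578.   -9.5  13.4] med z 13.8 rect [577.3  -8.1] [158.7 156.7] 17.0
clampbase 270 mean [ 488.3 -312.7   12.9] med z 13.4 rect [ 463.7 -318.8] [ 75.9 131. ] 74.6
armgrip 124 mean [ 430.7 -305.6   58.1] med z 58.2 rect [ 426.5 -302.3] [39.  87.8] 76.5
arm 217 mean [ 452.8 -314.3   58.6] med z 58.4 rect [ 445.9 -309.9] [ 43.8 143.2] 70.8
leg 95 mean [ 448.6 -310.8   61.2] med z 59.9 rect [ 449.2 -309.7] [ 41.7 110.6] 68.0
```

```bash
cat >> m.py <<'E'
from scipy.optimize import minimize
def proj(cam,X):
    i=ctrl.camera_info(cam);K=np.array([[i['fx'],0,i['cx']],[0,i['fy'],i['cy']],[0,0,1]])
    Ti=np.linalg.inv(np.array(i['T']))
    return cv2.projectPoints(np.asarray(X,float).reshape(-1,1,3),cv2.Rodrigues(Ti[:3,:3])[0],Ti[:3,3],K,np.array(i['distortion']))[0].reshape(-1,2)
def box(x0,x1,y0,y1,z): return [(x0,y0,z),(x1,y0,z),(x1,y1,z),(x0,y1,z)]
def T(p,x,y,a):
    p=np.array(p,float);c,s=np.cos(a),np.sin(a)
    return np.c_[x+c*p[:,0]-s*p[:,1],y+s*p[:,0]+c*p[:,1],p[:,2]]
def circ(r,z): t=np.linspace(0,2*np.pi,40);return np.c_[r*np.cos(t),r*np.sin(t),z+0*t]
def overlay(cam,img,polys,roi,out,k):
    a=cv2.imread(img);x0,y0,x1,y1=roi
    a=cv2.resize(a[y0:y1,x0:x1],None,fx=k,fy=k,interpolation=cv2.INTER_CUBIC)
    for p,col in polys:
        uv=(proj(cam,p)-[x0-.5,y0-.5])*k
        cv2.polylines(a,[np.round(uv).astype(int)],True,col,1)
    cv2.imwrite(out,a)
E
cat > ov.py <<'E'
from m import *
yaw=np.deg2rad(-15.4);C=(437.2,-311.5,yaw)
R=(0,0,255);G=(0,255,0)
polys=[(T(box(-35,90,-37,37,12),*C),R),(T(box(-66,-18,-14,2,58),*C),G),(T(box(-20,20,18,26,64),*C),(255,255,0))]
polys+=[(T(box(-18,18,-14,14,30),430.5,-23.7,np.deg2rad(38.5+90)),R),(T(circ(7,42),430.5,-23.7,0),G)]
polys+=[(T(circ(26,15),624,-203,0),R),(T(circ(17.5,12),637.5,207,0),R),(T(circ(80,14),576.5,-8,0),R),(T(circ(18,42),496,139.5,0),R)]
polys+=[(T(box(-65,65,-90,90,14),430,314,np.deg2rad(15)),R)]
if __name__=='__main__':
    overlay('top','pics/top0.png',polys,(390,190,460,280),'pics/oc.png',6)
    overlay('top','pics/top0.png',polys,(110,140,400,280),'pics/oa.png',2.75)
    overlay('scene','pics/scene0.png',polys,(160,150,500,290),'pics/os.png',2.3)
E
python3 ov.py
```

```text
(no output)
```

View pics/oc.png

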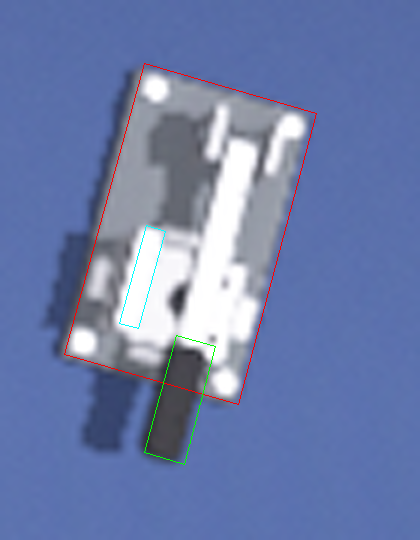

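View pics/oa.png

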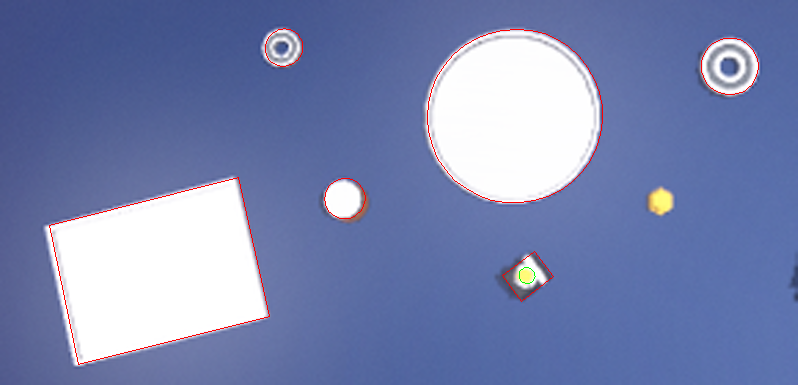

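View pics/os.png

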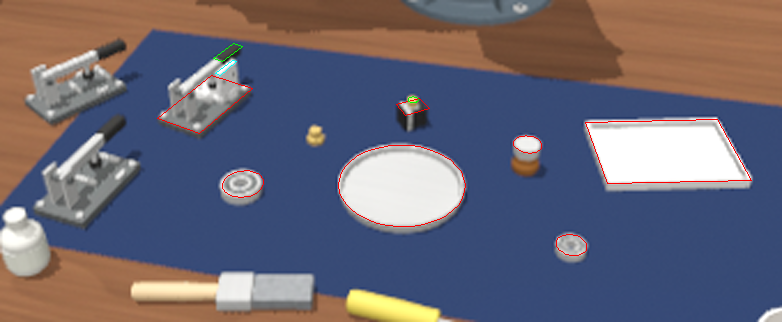

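```bash
cat > go.py <<'E'
import sys
from h import *
from scipy.spatial.transform import Rotation as Ro
def go(pos,jaw=None,half=False):
    s=ctrl.get_state();q=s['tcp_rot'];R=Ro.from_quat([q[1],q[2],q[3],q[0]]);M=R.as_matrix()
    print('t',round(s['t'],2),'pos',s['position'].round(1),'xax',M[:,0].round(3),'zax',M[:,2].round(3),'F',s['force'].round(1),'w',round(s['gripper_width'],1),'q',s['q'].round(2))
    if jaw is None: jaw=np.rad2deg(np.arctan2(M[1,2],M[0,2]))
    out=[]
    for k in (0,1):
        a=np.deg2rad(jaw+180*k);z=np.array([np.cos(a),np.sin(a),0]);x=np.array([0,0,-1.]);y=np.cross(z,x)
        Mt=np.c_[x,y,z];rv=Ro.from_matrix(M.T@Mt).as_rotvec()
        q1=np.arctan2(pos[1],pos[0]);out.append((abs(rv[0]),rv,Mt))
    out.sort(key=lambda o:o[0]);o=out[1 if half else 0]
    d=np.array(pos)-s['position']
    print('rot',o[1].round(3),'rows',round(np.linalg.norm(o[1])/0.12,1),'shift(after turn) mm',(o[2].T@d).round(1),'dist',np.linalg.norm(d).round(0),'rot half',out[0 if half else 1][1].round(2))
if __name__=='__main__':
    a=[float(v) for v in sys.argv[1:]];go(a[:3],*(a[3:4]))
E
python3 go.py 392 -304.5 130 74.6
```

```text
t 1.0 pos [ 135.2 -481.4  192.6] xax [ 0. -0. -1.] zax [ 0.27  -0.963  0.   ] F [ 0.2  0.1 -0.4] w 85.4 q [-1.3   0.21 -0.03  1.32  0.    1.57]
rot [ 0.543  0.    -0.   ] rows 4.5 shift(after turn) mm [  62.6  200.6 -238.7] dist 318.0 rot half [-2.6  0.   0. ]
```

Request:
carry_out(plan=[{"rx":0.11,"grip":0.045},{"rx":0.11},{"rx":0.11},{"rx":0.11},{"rx":0.103},{"ty":0.022,"tz":-0.026},{"ty":0.022,"tz":-0.026},{"ty":0.022,"tz":-0.026}], force=30)

```text
invalid input at $.plan[0]: expected keys rx, ry, rz, tx, ty, tz, grip
```

Request:
carry_out(plan=[{"ty":0.022,"tz":-0.026},{"ty":0.022,"tz":-0.026},{"ty":0.022,"tz":-0.026},{"ty":0.022,"tz":-0.026},{"ty":0.022,"tz":-0.026},{"ty":0.022,"tz":-0.026},{"tx":0.03},{"tx":0.03}])

```text
invalid input at $.plan[0]: expected keys rx, ry, rz, tx, ty, tz, grip
```

```bash
python3 go.py 392 -304.5 32 74.6; python3 - <<'E'
from ov import *
import m
im,d=snap('top','top1')
overlay('top','pics/top1.png',polys,(360,170,500,300),'pics/oc1.png',4.5)
E
```

```text
t 1.0 pos [ 135.2 -481.4  192.6] xax [ 0. -0. -1.] zax [ 0.27  -0.963  0.   ] F [ 0.2  0.1 -0.4] w 85.4 q [-1.3   0.21 -0.03  1.32  0.    1.57]
rot [ 0.543  0.    -0.   ] rows 4.5 shift(after turn) mm [ 160.6  200.6 -238.7] dist 351.0 rot half [-2.6  0.   0. ]
```

View pics/oc1.png

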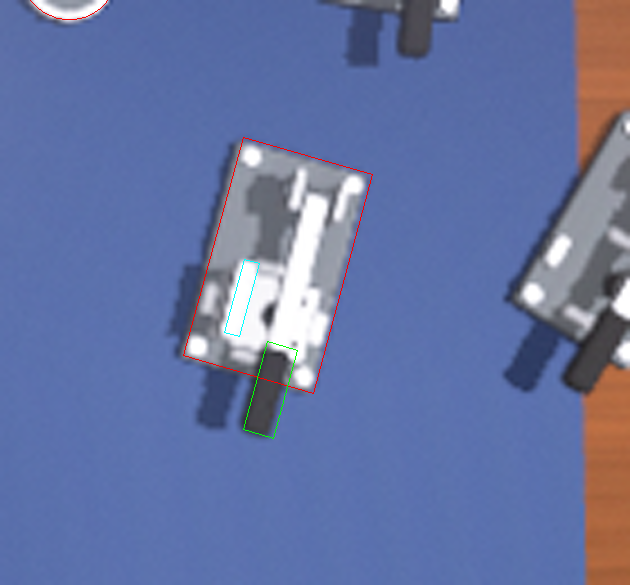

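The calls were refused because every row needs all seven keys. I'll send them again in full.

Request:
carry_out(plan=[{"rx":0.11,"ry":0,"rz":0,"tx":0,"ty":0,"tz":0,"grip":0.045},{"rx":0.11,"ry":0,"rz":0,"tx":0,"ty":0,"tz":0,"grip":0.045},{"rx":0.11,"ry":0,"rz":0,"tx":0,"ty":0,"tz":0,"grip":0.045},{"rx":0.11,"ry":0,"rz":0,"tx":0,"ty":0,"tz":0,"grip":0.045},{"rx":0.103,"ry":0,"rz":0,"tx":0,"ty":0,"tz":0,"grip":0.045},{"rx":0,"ry":0,"rz":0,"tx":0,"ty":0.022,"tz":-0.026,"grip":0.045},{"rx":0,"ry":0,"rz":0,"tx":0,"ty":0.022,"tz":-0.026,"grip":0.045},{"rx":0,"ry":0,"rz":0,"tx":0,"ty":0.022,"tz":-0.026,"grip":0.045}], force=30)

```text
t: 1.72
position: [220.1, -423.0, 192.6]
tcp_rot: [0.428, 0.563, 0.428, -0.563]
force: [-0.0, -1.1, -0.7]
gripper_width: 45.0
```

Request:
carry_out(plan=[{"rx":0,"ry":0,"rz":0,"tx":0,"ty":0.022,"tz":-0.026,"grip":0.045},{"rx":0,"ry":0,"rz":0,"tx":0,"ty":0.022,"tz":-0.026,"grip":0.045},{"rx":0,"ry":0,"rz":0,"tx":0,"ty":0.022,"tz":-0.026,"grip":0.045},{"rx":0,"ry":0,"rz":0,"tx":0,"ty":0.022,"tz":-0.026,"grip":0.045},{"rx":0,"ry":0,"rz":0,"tx":0,"ty":0.022,"tz":-0.026,"grip":0.045},{"rx":0,"ry":0,"rz":0,"tx":0,"ty":0.022,"tz":-0.026,"grip":0.045},{"rx":0,"ry":0,"rz":0,"tx":0.03,"ty":0,"tz":0,"grip":0.045},{"rx":0,"ry":0,"rz":0,"tx":0.03,"ty":0,"tz":0,"grip":0.045}])

```text
t: 2.38
position: [390.7, -308.0, 132.8]
tcp_rot: [0.43, 0.562, 0.428, -0.562]
force: [0.0, -0.2, -0.8]
gripper_width: 45.0
```

```bash
python3 go.py 392 -304.5 32 74.6; python3 - <<'E'
from ov import *
im,d=snap('top','top2')
overlay('top','pics/top2.png',polys,(360,170,500,300),'pics/oc2.png',4.5)
E
```

```text
t 2.38 pos [ 390.7 -308.   132.8] xax [ 0.003 -0.002 -1.   ] zax [-0.263 -0.965  0.001] F [ 0.  -0.2 -0.8] w 45.0 q [-0.67  0.22 -0.17  1.17  0.    2.74]
rot [ 0.003  0.001 -0.003] rows 0.0 shift(after turn) mm [100.8   0.3  -3.7] dist 101.0 rot half [-3.14  0.    0.  ]
```

View pics/oc2.png

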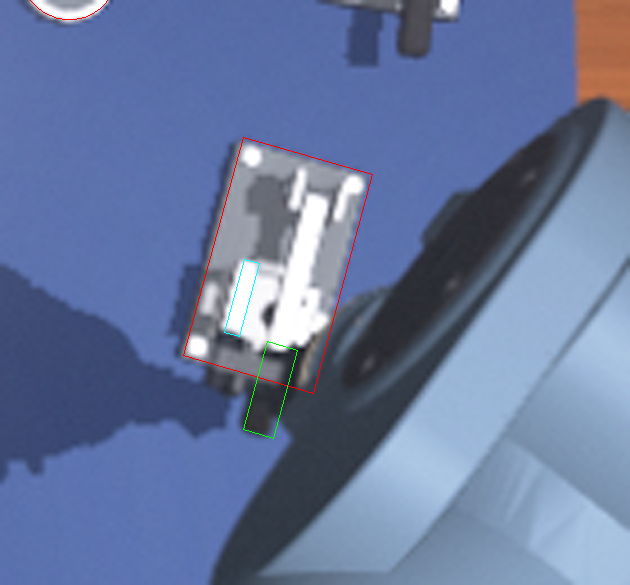

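Request:
carry_out(plan=[{"rx":0,"ry":0,"rz":0,"tx":0.02,"ty":0,"tz":-0.0035,"grip":0.045},{"rx":0,"ry":0,"rz":0,"tx":0.028,"ty":0,"tz":0,"grip":0.045},{"rx":0,"ry":0,"rz":0,"tx":0.028,"ty":0,"tz":0,"grip":0.045},{"rx":0,"ry":0,"rz":0,"tx":0.025,"ty":0,"tz":0,"grip":0.045},{"rx":0,"ry":0,"rz":0,"tx":0,"ty":0,"tz":0,"grip":0.045}])

```text
t: 2.85
position: [386.9, -303.6, 28.3]
tcp_rot: [-0.426, -0.562, -0.43, 0.563]
force: [-1.1, 0.3, -1.2]
gripper_width: 44.9
```

Request:
carry_out(plan=[{"rx":0,"ry":0,"rz":0,"tx":0,"ty":0,"tz":0,"grip":0.01},{"rx":0,"ry":0,"rz":0,"tx":0,"ty":0,"tz":0,"grip":0.01},{"rx":0,"ry":0,"rz":0,"tx":0,"ty":0,"tz":0,"grip":0.01},{"rx":0,"ry":0,"rz":0,"tx":0,"ty":0,"tz":0,"grip":0.01},{"rx":0,"ry":0,"rz":0,"tx":0,"ty":0,"tz":0,"grip":0.01},{"rx":0,"ry":0,"rz":0,"tx":0,"ty":0,"tz":0,"grip":0.01}])

```text
t: 3.35
position: [389.6, -305.3, 32.3]
tcp_rot: [0.429, 0.563, 0.428, -0.562]
force: [-0.4, -0.1, -0.0]
gripper_width: 10.2
```

```bash
python3 go.py 392 -304.5 32 74.6; python3 - <<'E'
from h import *
a,d=snap('scene','s2')
cv2.imwrite('pics/s2c.png',cv2.resize(cv2.cvtColor(a,cv2.COLOR_RGB2BGR)[130:240,150:310],None,fx=5,fy=5,interpolation=cv2.INTER_CUBIC))
E
```

```text
t 3.35 pos [ 389.6 -305.3   32.3] xax [ 0.001 -0.001 -1.   ] zax [-0.266 -0.964  0.   ] F [-0.4 -0.1 -0. ] w 10.2 q [-0.66  0.29 -0.35  0.93 -0.    2.75]
rot [-0.     0.    -0.001] rows 0.0 shift(after turn) mm [ 0.3  2.1 -1.5] dist 3.0 rot half [ 3.14 -0.   -0.  ]
```

View pics/s2c.png

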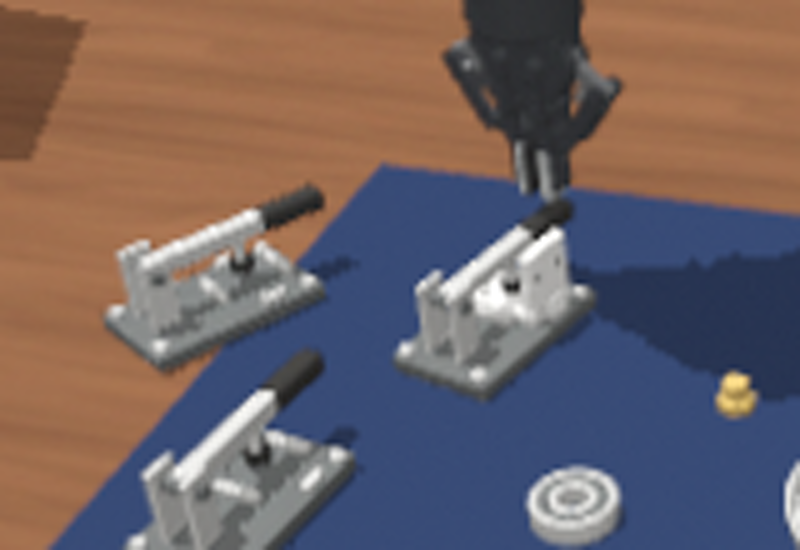

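```bash
python3 - <<'E'
from ov import *
s=ctrl.get_state();p=s['position'];print(s['gripper_width'],p)
for c in ['scene','top']: print(c,proj(c,[p,p+[0,0,19],p+[0,0,70]]).round(1), proj(c,T([(-45,-6,50),(-66,-6,50),(-18,-6,50)],*C)).round(1))
polys+=[(np.array([p,p+[0,0,19],p+[0,0,60]]),(255,0,255))]
overlay('scene','pics/s2.png',polys,(210,130,290,210),'pics/s2d.png',7)
im,d=snap('top','top3')
overlay('top','pics/top3.png',polys,(380,190,470,280),'pics/top3d.png',6)
P=pts('scene',np.load('pics/s2.npy'))
Q=cl(P,(390,-305),60,20,140)
h=Q[Q[:,0]<420]; 
for z in range(20,140,10):
    k=h[(h[:,2]>=z)&(h[:,2]<z+10)]
    if len(k): print(z,len(k),k.mean(0).round(0),k.min(0).round(0),k.max(0).round(0))
E
```

```text
9.776463385469137 [ 389.44348492 -305.23056245   32.05877054]
scene [[260.2 177.8]
 [259.7 173. ]
 [258.2 159.9]] [[259.4 173.7]
 [263.  170.8]
 [254.5 177.5]]
top [[417.3 258.4]
 [418.6 258.5]
 [422.5 258.5]] [[418.6 257.3]
 [416.3 265.8]
 [421.5 246.4]]
40 8 [ 392. -300.   48.] [ 375. -307.   44.] [ 420. -295.   50.]
50 42 [ 398. -305.   57.] [ 371. -317.   51.] [ 419. -296.   60.]
60 7 [ 401. -307.   61.] [ 393. -313.   60.] [ 419. -302.   62.]
70 14 [ 396. -307.   76.] [ 387. -319.   73.] [ 402. -293.   79.]
80 25 [ 397. -305.   85.] [ 388. -326.   80.] [ 405. -288.   90.]
90 35 [ 396. -305.   95.] [ 386. -328.   90.] [ 405. -288.  100.]
100 26 [ 397. -306.  105.] [ 389. -327.  100.] [ 404. -287.  110.]
110 33 [ 396. -312.  116.] [ 382. -346.  110.] [ 408. -276.  120.]
120 62 [ 397. -305.  125.] [ 379. -349.  120.] [ 413. -268.  130.]
130 60 [ 397. -309.  135.] [ 370. -354.  130.] [ 416. -261.  140.]
```

View pics/s2d.png

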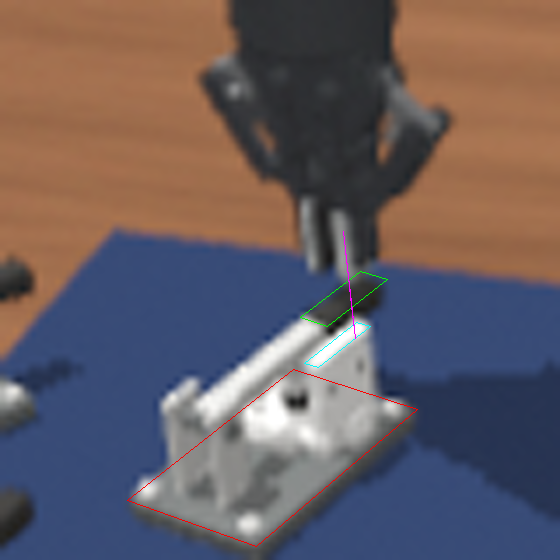

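View pics/top3d.png

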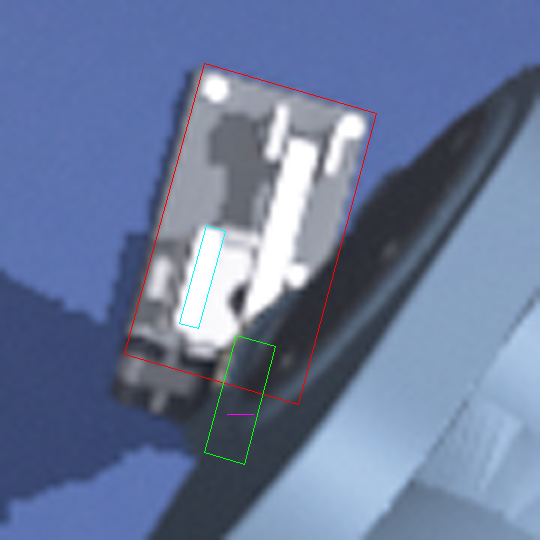

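```bash
python3 - <<'E'
from m import *
for n,p in [('scene0',[135.2,-481.4,192.6])]:
    p=np.array(p);print(proj('scene',[p,p+[0,0,19]]))
    P=pts('scene',np.load('pics/scene0.npy'));Q=cl(P,p[:2],90,100,330)
    for z in range(100,330,10):
        k=Q[(Q[:,2]>=z)&(Q[:,2]<z+10)]
        if len(k): print(z,len(k),k.mean(0).round(0))
    overlay('scene','pics/scene0.png',[(np.array([p,p+[0,0,19],p+[0,0,60]]),(255,0,255))],(190,20,280,100),'pics/z0.png',7)
for i in range(2):
    im,d=snap('scene','s3');print(ctrl.get_state()['t'],ctrl.get_state()['position'],ctrl.search_frame('scene','clamp_grip'))
overlay('scene','pics/s3.png',[],(210,130,290,210),'pics/s3d.png',7)
E
```

```text
[[236.08643292 100.5421879 ]
 [235.40950496  95.65888051]]
240 8 [ 141. -480.  248.]
250 22 [ 143. -485.  255.]
260 23 [ 143. -481.  265.]
270 28 [ 144. -479.  276.]
280 23 [ 146. -487.  285.]
290 69 [ 142. -475.  295.]
300 70 [ 144. -479.  305.]
310 93 [ 144. -477.  314.]
320 85 [ 147. -479.  325.]
3.5 [ 389.28639746 -305.12664443   31.80110778] [{'location': [252.3, 178.3], 'score': 0.71}, {'location': [200.0, 212.8], 'score': 0.71}, {'location': [199.2, 174.6], 'score': 0.51}]
3.6 [ 389.2169298  -305.0835613    31.66225688] [{'location': [197.1, 175.5], 'score': 0.71}, {'location': [200.1, 210.7], 'score': 0.55}, {'location': [250.5, 180.7], 'score': 0.45}]
```

View pics/z0.png

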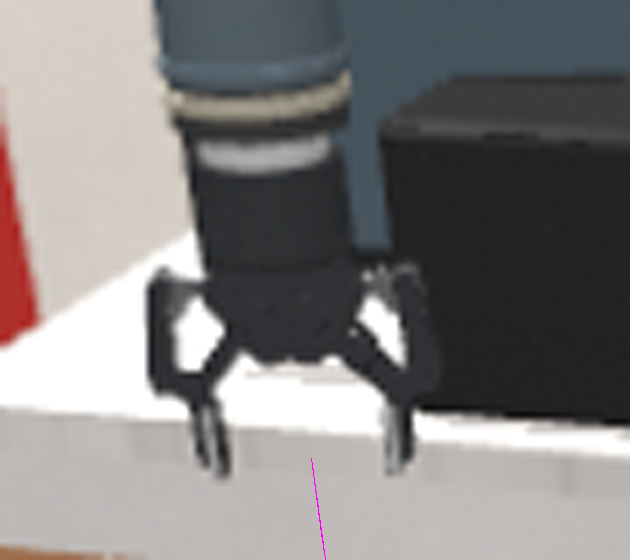

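View pics/s3d.png

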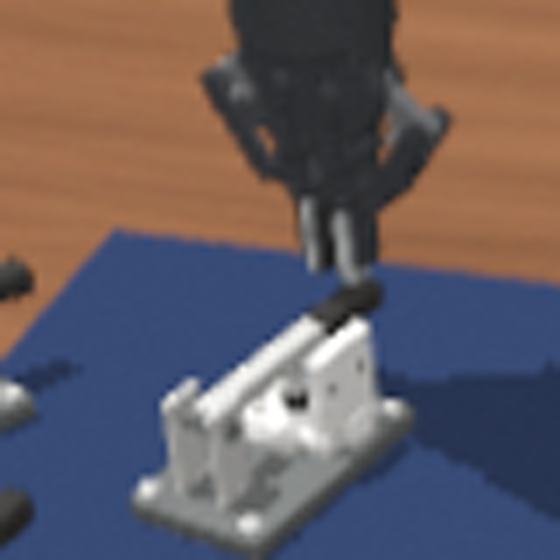

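The picture shows the fingertips about 40 mm above where the TCP reading puts them. They end near z≈72, just above the black grip, and closed on air at 10 mm. The starting picture shows the same offset. I'll open, go down by that amount, and look again.

Request:
carry_out(plan=[{"rx":0,"ry":0,"rz":0,"tx":0,"ty":0,"tz":0,"grip":0.045},{"rx":0,"ry":0,"rz":0,"tx":0,"ty":0,"tz":0,"grip":0.045},{"rx":0,"ry":0,"rz":0,"tx":0,"ty":0,"tz":0,"grip":0.045},{"rx":0,"ry":0,"rz":0,"tx":0,"ty":0,"tz":0,"grip":0.045},{"rx":0,"ry":0,"rz":0,"tx":0.01,"ty":0,"tz":0,"grip":0.045},{"rx":0,"ry":0,"rz":0,"tx":0.01,"ty":0,"tz":0,"grip":0.045},{"rx":0,"ry":0,"rz":0,"tx":0,"ty":0,"tz":0,"grip":0.045}])

```text
t: 4.23
position: [388.1, -304.1, 9.2]
tcp_rot: [-0.427, -0.562, -0.429, 0.563]
force: [-0.3, 0.4, -0.3]
gripper_width: 44.9
```

```bash
python3 go.py 392 -304.5 -8 74.6; python3 - <<'E'
from ov import *
snap('scene','s4');overlay('scene','pics/s4.png',[],(210,130,290,210),'pics/s4d.png',7)
E
```

```text
t 4.23 pos [ 388.1 -304.1    9.2] xax [-0.002  0.002 -1.   ] zax [-0.266 -0.964 -0.001] F [-0.3  0.4 -0.3] w 44.9 q [-0.66  0.32 -0.38  0.87  0.    2.75]
rot [-0.    -0.001  0.003] rows 0.0 shift(after turn) mm [17.2  3.9 -0.7] dist 18.0 rot half [3.14 0.   0.  ]
```

View pics/s4d.png

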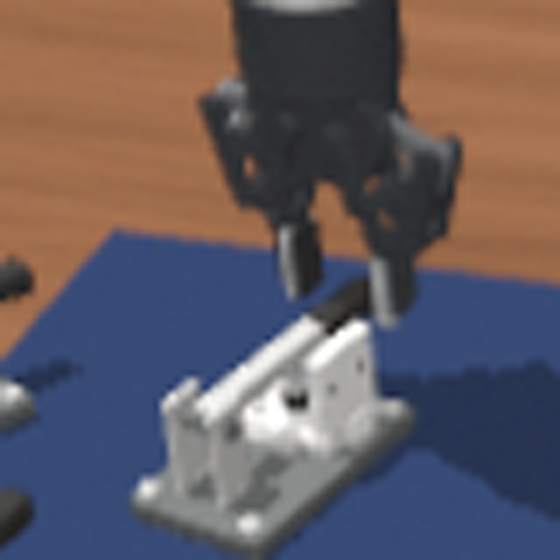

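The fingers now straddle the grip: left tip at crop (297,290), right tip at (388,320). The tips are at about z≈50 while the reading says 9, so the 41 mm offset along the tool axis holds.

Request:
carry_out(plan=[{"rx":0,"ry":0,"rz":0,"tx":0.01,"ty":0.003,"tz":0,"grip":0.045},{"rx":0,"ry":0,"rz":0,"tx":0.01,"ty":0,"tz":0,"grip":0.045},{"rx":0,"ry":0,"rz":0,"tx":0,"ty":0,"tz":0,"grip":0.045},{"rx":0,"ry":0,"rz":0,"tx":0,"ty":0,"tz":0,"grip":0.01},{"rx":0,"ry":0,"rz":0,"tx":0,"ty":0,"tz":0,"grip":0.01},{"rx":0,"ry":0,"rz":0,"tx":0,"ty":0,"tz":0,"grip":0.01},{"rx":0,"ry":0,"rz":0,"tx":0,"ty":0,"tz":0,"grip":0.01},{"rx":0,"ry":0,"rz":0,"tx":0,"ty":0,"tz":0,"grip":0.01}])

```text
t: 4.95
position: [392.4, -305.0, -8.2]
tcp_rot: [0.428, 0.563, 0.429, -0.562]
force: [1.3, 7.6, 0.9]
gripper_width: 15.5
```

```bash
python3 go.py 392 -304.5 -8 74.6; python3 - <<'E'
from ov import *
snap('scene','s5');overlay('scene','pics/s5.png',[],(210,130,290,210),'pics/s5d.png',7)
E
```

```text
t 4.95 pos [ 392.4 -305.    -8.2] xax [ 0.001  0.002 -1.   ] zax [-0.265 -0.964 -0.002] F [1.3 7.6 0.9] w 15.5 q [-0.66  0.34 -0.4   0.83  0.    2.75]
rot [ 0.    -0.002 -0.   ] rows 0.0 shift(after turn) mm [-0.2 -0.5 -0.3] dist 1.0 rot half [-3.14  0.   -0.  ]
```

View pics/s5d.png

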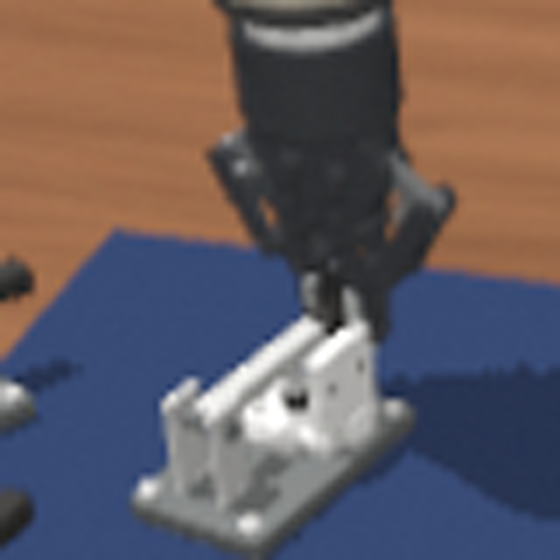

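The grip is held, with an opening of 15.5 mm against the stated 16 mm. I'll swing it along the 110 mm arc.

Request:
carry_out(plan=[{"rx":0,"ry":0,"rz":0,"tx":-0.0132,"ty":0.0008,"tz":0,"grip":0.01},{"rx":0,"ry":0,"rz":0,"tx":-0.013,"ty":0.0024,"tz":0,"grip":0.01},{"rx":0,"ry":0,"rz":0,"tx":-0.0126,"ty":0.0039,"tz":0,"grip":0.01},{"rx":0,"ry":0,"rz":0,"tx":-0.012,"ty":0.0054,"tz":0,"grip":0.01}])

```text
t: 5.33
position: [403.9, -308.0, 42.9]
tcp_rot: [0.428, 0.563, 0.429, -0.562]
force: [4.5, 6.1, -6.6]
gripper_width: 15.5
```

```bash
python3 go.py 404 -308 42 74.6; python3 - <<'E'
from ov import *
snap('scene','s6');overlay('scene','pics/s6.png',[],(210,130,290,210),'pics/s6d.png',7)
E
```

```text
t 5.33 pos [ 403.9 -308.    42.9] xax [-0.     0.002 -1.   ] zax [-0.265 -0.964 -0.002] F [ 4.5  6.1 -6.6] w 15.5 q [-0.65  0.31 -0.3   0.97  0.    2.76]
rot [ 0.    -0.002  0.001] rows 0.0 shift(after turn) mm [ 0.9  0.1 -0.1] dist 1.0 rot half [-3.14 -0.   -0.  ]
```

View pics/s6d.png

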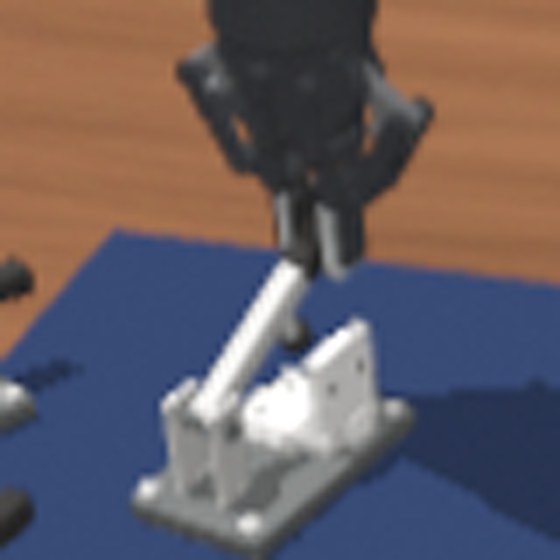

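Request:
carry_out(plan=[{"rx":0,"ry":0,"rz":0,"tx":-0.0113,"ty":0.0068,"tz":0,"grip":0.01},{"rx":0,"ry":0,"rz":0,"tx":-0.0104,"ty":0.0081,"tz":0,"grip":0.01},{"rx":0,"ry":0,"rz":0,"tx":-0.0094,"ty":0.0093,"tz":0,"grip":0.01},{"rx":0,"ry":0,"rz":0,"tx":-0.0082,"ty":0.0103,"tz":0,"grip":0.01},{"rx":0,"ry":0,"rz":0,"tx":-0.0069,"ty":0.0112,"tz":0,"grip":0.01},{"rx":0,"ry":0,"rz":0,"tx":-0.0055,"ty":0.012,"tz":0,"grip":0.01},{"rx":0,"ry":0,"rz":0,"tx":-0.004,"ty":0.0126,"tz":0,"grip":0.01}])

```text
t: 5.97
position: [471.8, -326.4, 98.3]
tcp_rot: [0.428, 0.563, 0.43, -0.562]
force: [-1.1, 9.9, -5.1]
gripper_width: 15.2
```

```bash
python3 go.py 472.1 -327 98.4 74.6; python3 - <<'E'
from ov import *
snap('scene','s7');overlay('scene','pics/s7.png',[],(210,110,300,210),'pics/s7d.png',6)
E
```

```text
t 5.97 pos [ 471.8 -326.4   98.3] xax [-0.001  0.003 -1.   ] zax [-0.265 -0.964 -0.002] F [-1.1  9.9 -5.1] w 15.2 q [-0.61  0.4  -0.02  1.15  0.    2.8 ]
rot [ 0.    -0.002  0.002] rows 0.0 shift(after turn) mm [-0.1  0.5  0.5] dist 1.0 rot half [-3.14 -0.   -0.  ]
```

View pics/s7d.png

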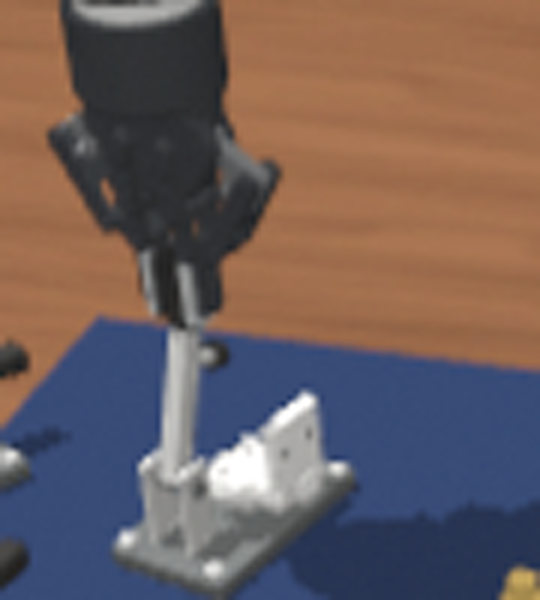

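Request:
carry_out(plan=[{"rx":0,"ry":0,"rz":0,"tx":-0.0025,"ty":0.013,"tz":0,"grip":0.01},{"rx":0,"ry":0,"rz":0,"tx":-0.001,"ty":0.0132,"tz":0,"grip":0.01},{"rx":0,"ry":0,"rz":0,"tx":0.0006,"ty":0.0132,"tz":0,"grip":0.01},{"rx":0,"ry":0,"rz":0,"tx":0.0022,"ty":0.013,"tz":0,"grip":0.01},{"rx":0,"ry":0,"rz":0,"tx":0.0037,"ty":0.0126,"tz":0,"grip":0.01},{"rx":0,"ry":0,"rz":0,"tx":0.0015,"ty":0.004,"tz":0,"grip":0.01},{"rx":0,"ry":0,"rz":0,"tx":0,"ty":0,"tz":0,"grip":0.01},{"rx":0,"ry":0,"rz":0,"tx":0,"ty":0,"tz":0,"grip":0.01}])

```text
t: 6.68
position: [539.3, -344.6, 93.6]
tcp_rot: [0.428, 0.563, 0.429, -0.561]
force: [3.9, 11.7, -2.0]
gripper_width: 15.1
```

```bash
python3 go.py 472.1 -327 98.4 74.6; python3 - <<'E'
from ov import *
snap('scene','s8');overlay('scene','pics/s8.png',[],(210,110,300,210),'pics/s8d.png',6)
E
```

```text
t 6.68 pos [ 539.3 -344.6   93.6] xax [ 0.001  0.003 -1.   ] zax [-0.265 -0.964 -0.003] F [ 3.9 11.7 -2. ] w 15.1 q [-0.57  0.54  0.18  1.22  0.    2.84]
rot [ 0.001 -0.003 -0.   ] rows 0.0 shift(after turn) mm [ -4.8 -69.4   0.9] dist 70.0 rot half [-3.14  0.   -0.  ]
```

View pics/s8d.png

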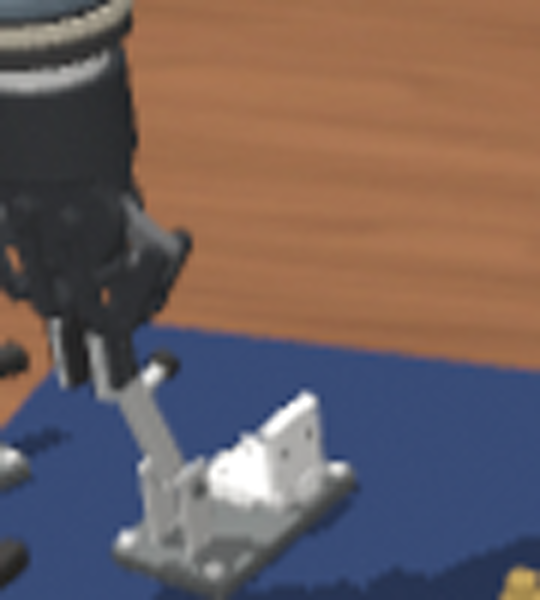

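The arm is past upright at about 1.96 rad and the bracket is still seated. I'll release, rise, and make the half turn so the last joint stays in range.

Request:
carry_out(plan=[{"rx":0,"ry":0,"rz":0,"tx":0,"ty":0,"tz":0,"grip":0.05},{"rx":0,"ry":0,"rz":0,"tx":0,"ty":0,"tz":0,"grip":0.05},{"rx":0,"ry":0,"rz":0,"tx":0,"ty":0,"tz":0,"grip":0.05},{"rx":0,"ry":0,"rz":0,"tx":-0.02,"ty":0,"tz":0,"grip":0.05},{"rx":0,"ry":0,"rz":0,"tx":-0.03,"ty":0,"tz":0,"grip":0.05},{"rx":0,"ry":0,"rz":0,"tx":-0.035,"ty":0,"tz":0,"grip":0.05},{"rx":0,"ry":0,"rz":0,"tx":0,"ty":-0.03,"tz":0,"grip":0.05},{"rx":0,"ry":0,"rz":0,"tx":0,"ty":-0.03,"tz":0,"grip":0.05}])

```text
t: 7.4
position: [482.9, -332.0, 181.5]
tcp_rot: [0.431, 0.563, 0.426, -0.562]
force: [-0.8, -1.1, -0.6]
gripper_width: 50.0
```

Request:
carry_out(plan=[{"rx":-0.118,"ry":0,"rz":0,"tx":0,"ty":0,"tz":0,"grip":0.05},{"rx":-0.118,"ry":0,"rz":0,"tx":0,"ty":0,"tz":0,"grip":0.05},{"rx":-0.118,"ry":0,"rz":0,"tx":0,"ty":0,"tz":0,"grip":0.05},{"rx":-0.118,"ry":0,"rz":0,"tx":0,"ty":0,"tz":0,"grip":0.05},{"rx":-0.118,"ry":0,"rz":0,"tx":0,"ty":0,"tz":0,"grip":0.05},{"rx":-0.118,"ry":0,"rz":0,"tx":0,"ty":0,"tz":0,"grip":0.05},{"rx":-0.118,"ry":0,"rz":0,"tx":0,"ty":0,"tz":0,"grip":0.05},{"rx":-0.118,"ry":0,"rz":0,"tx":0,"ty":0,"tz":0,"grip":0.05}])

```text
t: 8.07
position: [480.6, -330.5, 178.9]
tcp_rot: [0.638, 0.304, 0.638, -0.305]
force: [-0.3, 0.6, -0.3]
gripper_width: 50.0
```

Request:
carry_out(plan=[{"rx":-0.118,"ry":0,"rz":0,"tx":0,"ty":0,"tz":0,"grip":0.05},{"rx":-0.118,"ry":0,"rz":0,"tx":0,"ty":0,"tz":0,"grip":0.05},{"rx":-0.118,"ry":0,"rz":0,"tx":0,"ty":0,"tz":0,"grip":0.05},{"rx":-0.118,"ry":0,"rz":0,"tx":0,"ty":0,"tz":0,"grip":0.05},{"rx":-0.118,"ry":0,"rz":0,"tx":0,"ty":0,"tz":0,"grip":0.05},{"rx":-0.118,"ry":0,"rz":0,"tx":0,"ty":0,"tz":0,"grip":0.05},{"rx":-0.118,"ry":0,"rz":0,"tx":0,"ty":0,"tz":0,"grip":0.05},{"rx":-0.118,"ry":0,"rz":0,"tx":0,"ty":0,"tz":0,"grip":0.05}])

```text
t: 8.73
position: [480.5, -330.5, 178.9]
tcp_rot: [0.707, -0.019, 0.707, 0.019]
force: [0.4, 0.5, 0.1]
gripper_width: 49.9
```

Request:
carry_out(plan=[{"rx":-0.118,"ry":0,"rz":0,"tx":0,"ty":0,"tz":0,"grip":0.05},{"rx":-0.118,"ry":0,"rz":0,"tx":0,"ty":0,"tz":0,"grip":0.05},{"rx":-0.118,"ry":0,"rz":0,"tx":0,"ty":0,"tz":0,"grip":0.05},{"rx":-0.118,"ry":0,"rz":0,"tx":0,"ty":0,"tz":0,"grip":0.05},{"rx":-0.118,"ry":0,"rz":0,"tx":0,"ty":0,"tz":0,"grip":0.05},{"rx":-0.118,"ry":0,"rz":0,"tx":0,"ty":0,"tz":0,"grip":0.05},{"rx":-0.118,"ry":0,"rz":0,"tx":0,"ty":0,"tz":0,"grip":0.05},{"rx":-0.118,"ry":0,"rz":0,"tx":0,"ty":0,"tz":0,"grip":0.05}])

```text
t: 9.4
position: [480.5, -330.5, 178.9]
tcp_rot: [0.621, -0.338, 0.621, 0.338]
force: [0.2, -1.1, 0.6]
gripper_width: 49.8
```

```bash
python3 - <<'E'
from ov import *
print(T([(-4,22,0)],437.2,-310.5,C[2]))
snap('scene','s9');overlay('scene','pics/s9.png',[],(160,60,360,210),'pics/s9d.png',4)
E
python3 go.py 439.2 -288.2 100 74.6;
```

```text
[[ 439.18585297 -288.22767664    0.        ]]
t 9.45 pos [ 480.5 -330.5  178.8] xax [ 0. -0. -1.] zax [ 0.534  0.845 -0.   ] F [-0.6 -0.2  1.3] w 50.2 q [-0.6   0.39  0.17  1.35 -0.   -0.04]
rot [-0.295 -0.     0.   ] rows 2.5 shift(after turn) mm [78.8 51.1 29.8] dist 99.0 rot half [2.85 0.   0.  ]
```

View pics/s9d.png

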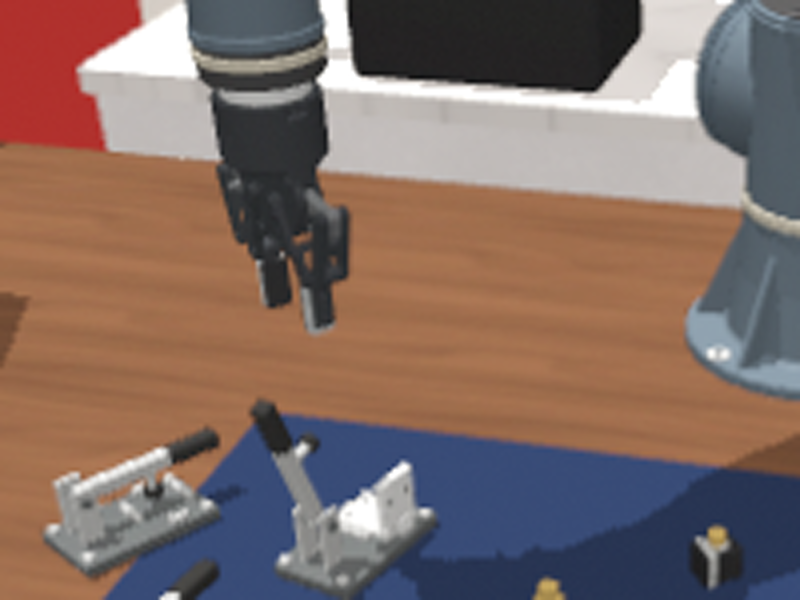

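Request:
carry_out(plan=[{"rx":-0.1,"ry":0,"rz":0,"tx":0,"ty":0,"tz":0,"grip":0.04},{"rx":-0.1,"ry":0,"rz":0,"tx":0,"ty":0,"tz":0,"grip":0.04},{"rx":-0.095,"ry":0,"rz":0,"tx":0,"ty":0,"tz":0,"grip":0.04},{"rx":0,"ry":0,"rz":0,"tx":0,"ty":0.026,"tz":0.015,"grip":0.04},{"rx":0,"ry":0,"rz":0,"tx":0,"ty":0.026,"tz":0.015,"grip":0.04},{"rx":0,"ry":0,"rz":0,"tx":0.035,"ty":0,"tz":0,"grip":0.04},{"rx":0,"ry":0,"rz":0,"tx":0.035,"ty":0,"tz":0,"grip":0.04},{"rx":0,"ry":0,"rz":0,"tx":0.035,"ty":0,"tz":0,"grip":0.04}])

```text
t: 10.12
position: [439.3, -287.1, 73.3]
tcp_rot: [0.567, -0.424, 0.566, 0.422]
force: [1.0, -1.4, -0.5]
gripper_width: 40.0
```

```bash
python3 - <<'E'
from ov import *
p=ctrl.get_state()['position'];print(p)
po=polys[:3]+[(np.array([p,p+[0,0,40],p+[0,0,60]]),(255,0,255))]
snap('scene','s10');overlay('scene','pics/s10.png',po,(210,120,300,210),'pics/s10d.png',6)
snap('top','t10');overlay('top','pics/t10.png',po,(380,190,480,280),'pics/t10d.png',6)
E
python3 go.py 439.2 -288.2 -6 74.6;
```

```text
[ 439.28948749 -287.12011159   73.33082835]
t 10.22 pos [ 436.1 -285.1   69.6] xax [-0.006  0.004 -1.   ] zax [0.283 0.959 0.002] F [-0.9 -0.2 -0. ] w 40.3 q [-0.58  0.32 -0.21  1.05 -0.   -0.29]
rot [-0.018  0.002 -0.007] rows 0.2 shift(after turn) mm [75.6 -3.8 -2.2] dist 76.0 rot half [ 3.12 -0.01 -0.  ]
```

View pics/s10d.png

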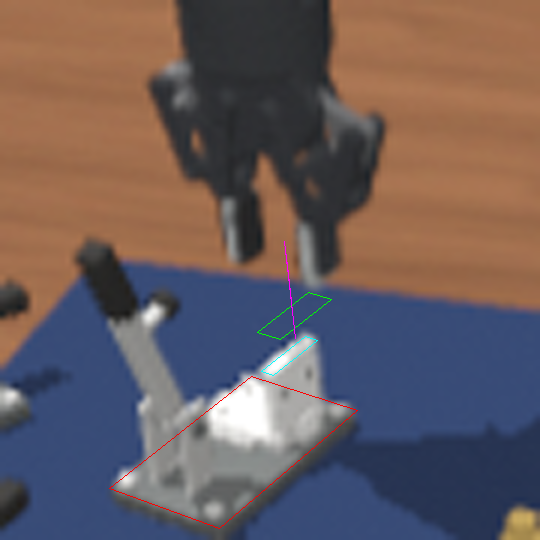

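View pics/t10d.png

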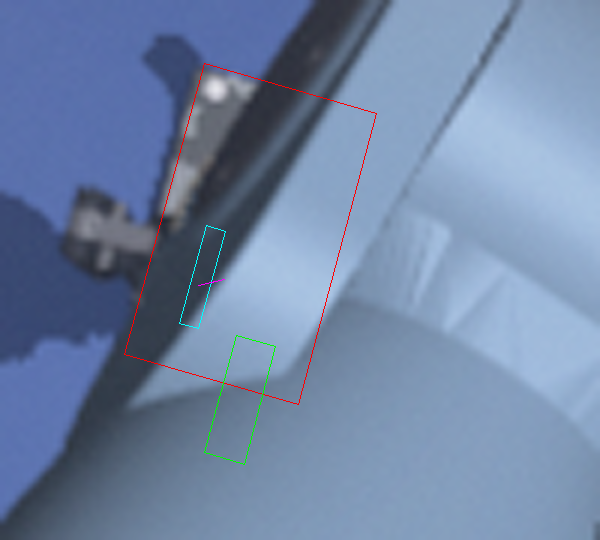

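Request:
carry_out(plan=[{"rx":-0.018,"ry":0,"rz":-0.007,"tx":0,"ty":-0.003,"tz":-0.002,"grip":0.035},{"rx":0,"ry":0,"rz":0,"tx":0.02,"ty":0,"tz":0,"grip":0.035},{"rx":0,"ry":0,"rz":0,"tx":0.02,"ty":0,"tz":0,"grip":0.035},{"rx":0,"ry":0,"rz":0,"tx":0,"ty":0,"tz":0,"grip":0.035},{"rx":0,"ry":0,"rz":0,"tx":0,"ty":0,"tz":0,"grip":0.035}])

```text
t: 10.63
position: [442.4, -290.4, 35.4]
tcp_rot: [0.564, -0.432, 0.56, 0.427]
force: [-0.2, -0.2, 0.1]
gripper_width: 35.2
```

```bash
python3 - <<'E'
from ov import *
p=ctrl.get_state()['position'];print(p)
po=polys[2:3]+[(np.array([p,p+[0,0,40],p+[0,0,60]]),(255,0,255))]
snap('scene','s11');overlay('scene','pics/s11.png',po,(210,120,300,210),'pics/s11d.png',6)
P=pts('scene',np.load('pics/s11.npy'));Q=cl(P,p[:2],45,50,120)
for z in range(50,120,5):
    k=Q[(Q[:,2]>=z)&(Q[:,2]<z+5)]
    if len(k): print(z,len(k),k.mean(0).round(0),k[:,1].min().round(),k[:,1].max().round())
E
python3 go.py 439.2 -288.2 -6 74.6;
```

```text
[ 442.37616477 -290.39335309   35.35883943]
50 10 [ 448. -289.   53.] -297.0 -283.0
55 12 [ 448. -289.   57.] -298.0 -282.0
60 13 [ 453. -292.   62.] -300.0 -285.0
65 11 [ 449. -293.   66.] -297.0 -287.0
75 7 [ 440. -299.   78.] -317.0 -268.0
80 16 [ 445. -297.   83.] -323.0 -269.0
85 18 [ 449. -289.   88.] -321.0 -263.0
90 16 [ 448. -286.   93.] -311.0 -262.0
95 21 [ 446. -291.   97.] -318.0 -261.0
100 16 [ 449. -286.  102.] -325.0 -260.0
105 20 [ 444. -296.  108.] -323.0 -260.0
110 19 [ 447. -292.  113.] -316.0 -263.0
115 12 [ 448. -300.  118.] -329.0 -260.0
t 10.68 pos [ 442.8 -290.6   35.8] xax [ 0.009 -0.003 -1.   ] zax [ 0.263  0.965 -0.001] F [0.  0.1 0.7] w 35.1 q [-0.58  0.35 -0.26  0.95  0.   -0.32]
rot [ 0.003 -0.001  0.009] rows 0.1 shift(after turn) mm [41.8  4.1  1.4] dist 42.0 rot half [-3.14 -0.01 -0.  ]
```

View pics/s11d.png

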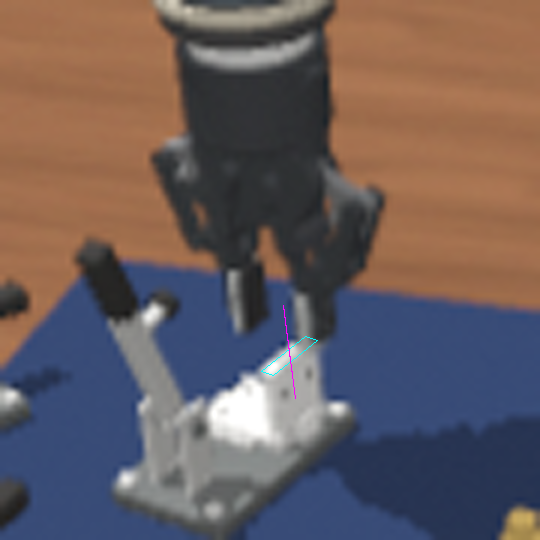

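Request:
carry_out(plan=[{"rx":0,"ry":0,"rz":0.009,"tx":0.015,"ty":0.002,"tz":0.001,"grip":0.035},{"rx":0,"ry":0,"rz":0,"tx":0.015,"ty":0,"tz":0,"grip":0.035},{"rx":0,"ry":0,"rz":0,"tx":0.012,"ty":0,"tz":0,"grip":0.035},{"rx":0,"ry":0,"rz":0,"tx":0,"ty":0,"tz":0,"grip":0.035},{"rx":0,"ry":0,"rz":0,"tx":0,"ty":0,"tz":0,"grip":0.0},{"rx":0,"ry":0,"rz":0,"tx":0,"ty":0,"tz":0,"grip":0.0},{"rx":0,"ry":0,"rz":0,"tx":0,"ty":0,"tz":0,"grip":0.0},{"rx":0,"ry":0,"rz":0,"tx":0,"ty":0,"tz":0,"grip":0.0}], force=40)

```text
t: 11.35
position: [441.1, -289.0, -6.6]
tcp_rot: [0.562, -0.43, 0.562, 0.429]
force: [-1.3, -0.6, 9.0]
gripper_width: 7.5
```

Request:
carry_out(plan=[{"rx":0,"ry":0,"rz":0,"tx":0,"ty":0,"tz":0,"grip":0.0},{"rx":0,"ry":0,"rz":0,"tx":0,"ty":0,"tz":0,"grip":0.0}])

```text
t: 11.52
position: [441.1, -289.0, -6.6]
tcp_rot: [0.562, -0.43, 0.562, 0.429]
force: [-1.6, 0.8, 6.7]
gripper_width: 7.4
```

```bash
python3 - <<'E'
from ov import *
snap('scene','s12');overlay('scene','pics/s12.png',[],(210,120,300,210),'pics/s12d.png',6)
E
python3 go.py 439.2 -288.2 100 74.6;
```

```text
t 11.57 pos [ 441.1 -289.    -6.6] xax [ 0.    -0.001 -1.   ] zax [ 0.263  0.965 -0.001] F [-1.6  0.9  8. ] w 7.5 q [-0.58  0.39 -0.32  0.86 -0.   -0.31]
rot [ 0.003 -0.001  0.   ] rows 0.0 shift(after turn) mm [-106.6    2.1    0.3] dist 107.0 rot half [-3.14 -0.   -0.  ]
```

View pics/s12d.png

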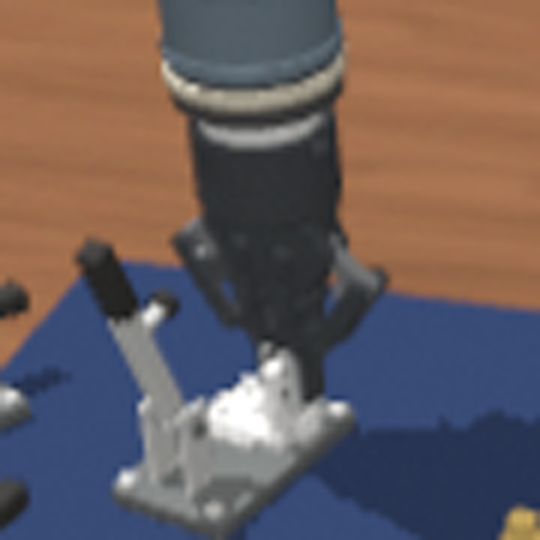

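The bracket leg is held at 7.5 mm against the stated 8 mm. The bracket's seat is at 12 mm and the reading is -6.6, so the tray floor corresponds to about -14.6. Lifting now.

Request:
carry_out(plan=[{"rx":0,"ry":0,"rz":0,"tx":-0.01,"ty":0,"tz":0,"grip":0.0},{"rx":0,"ry":0,"rz":0,"tx":-0.02,"ty":0,"tz":0,"grip":0.0},{"rx":0,"ry":0,"rz":0,"tx":-0.03,"ty":0,"tz":0,"grip":0.0},{"rx":0,"ry":0,"rz":0,"tx":-0.03,"ty":0,"tz":0,"grip":0.0},{"rx":0,"ry":0,"rz":0,"tx":-0.03,"ty":0,"tz":0,"grip":0.0},{"rx":0,"ry":0,"rz":0,"tx":0,"ty":0,"tz":0.03,"grip":0.0},{"rx":0,"ry":0,"rz":0,"tx":0,"ty":0,"tz":0.03,"grip":0.0}])

```text
t: 12.15
position: [457.3, -231.4, 114.9]
tcp_rot: [0.563, -0.43, 0.562, 0.428]
force: [0.3, 0.4, -1.1]
gripper_width: 7.4
```

```bash
python3 - <<'E'
from ov import *
snap('scene','s13');overlay('scene','pics/s13.png',[],(190,60,350,210),'pics/s13d.png',4)
E
python3 go.py 414.6 364.7 113 105.2;
```

```text
t 12.2 pos [ 457.8 -226.2  114. ] xax [ 0.001  0.001 -1.   ] zax [0.262 0.965 0.001] F [ 3.6  4.2 -1. ] w 7.5 q [-0.46  0.26 -0.17  1.14  0.   -0.19]
rot [-0.531  0.001  0.001] rows 4.4 shift(after turn) mm [   1.  -113.2  581.5] dist 592.0 rot half [ 2.61  0.   -0.  ]
```

View pics/s13d.png

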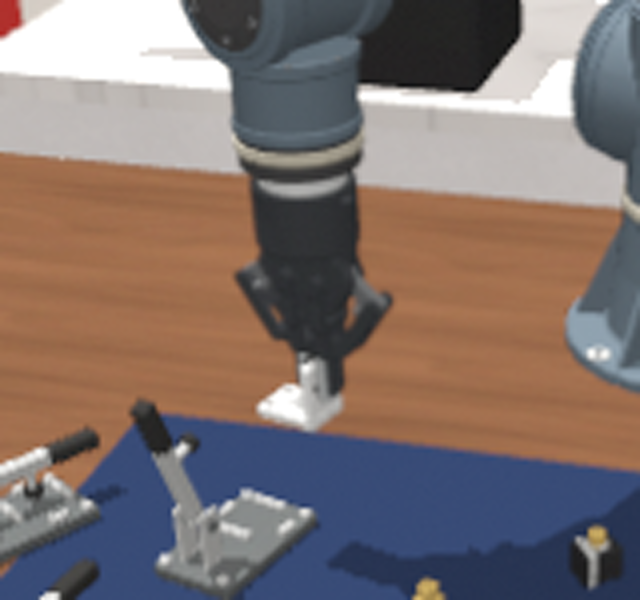

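Request:
carry_out(plan=[{"rx":-0.106,"ry":0,"rz":0,"tx":0,"ty":0,"tz":0,"grip":0.0},{"rx":-0.106,"ry":0,"rz":0,"tx":0,"ty":0,"tz":0,"grip":0.0},{"rx":-0.106,"ry":0,"rz":0,"tx":0,"ty":0,"tz":0,"grip":0.0},{"rx":-0.106,"ry":0,"rz":0,"tx":0,"ty":0,"tz":0,"grip":0.0},{"rx":-0.107,"ry":0,"rz":0,"tx":0,"ty":0,"tz":0,"grip":0.0},{"rx":0,"ry":0,"rz":0,"tx":0,"ty":-0.006,"tz":0.03,"grip":0.0},{"rx":0,"ry":0,"rz":0,"tx":0,"ty":-0.006,"tz":0.03,"grip":0.0},{"rx":0,"ry":0,"rz":0,"tx":0,"ty":-0.006,"tz":0.03,"grip":0.0}])

```text
t: 12.87
position: [449.7, -138.2, 112.9]
tcp_rot: [0.43, -0.561, 0.43, 0.562]
force: [-0.3, 0.6, -0.1]
gripper_width: 7.4
```

Request:
carry_out(plan=[{"rx":0,"ry":0,"rz":0,"tx":0,"ty":-0.006,"tz":0.03,"grip":0.0},{"rx":0,"ry":0,"rz":0,"tx":0,"ty":-0.006,"tz":0.03,"grip":0.0},{"rx":0,"ry":0,"rz":0,"tx":0,"ty":-0.006,"tz":0.03,"grip":0.0},{"rx":0,"ry":0,"rz":0,"tx":0,"ty":-0.006,"tz":0.03,"grip":0.0},{"rx":0,"ry":0,"rz":0,"tx":0,"ty":-0.006,"tz":0.03,"grip":0.0},{"rx":0,"ry":0,"rz":0,"tx":0,"ty":-0.006,"tz":0.03,"grip":0.0},{"rx":0,"ry":0,"rz":0,"tx":0,"ty":-0.006,"tz":0.03,"grip":0.0},{"rx":0,"ry":0,"rz":0,"tx":0,"ty":-0.006,"tz":0.03,"grip":0.0}])

```text
t: 13.53
position: [433.1, 106.9, 113.2]
tcp_rot: [0.43, -0.561, 0.429, 0.562]
force: [0.4, -0.4, -0.8]
gripper_width: 7.3
```

Request:
carry_out(plan=[{"rx":0,"ry":0,"rz":0,"tx":0,"ty":-0.006,"tz":0.03,"grip":0.0},{"rx":0,"ry":0,"rz":0,"tx":0,"ty":-0.006,"tz":0.03,"grip":0.0},{"rx":0,"ry":0,"rz":0,"tx":0,"ty":-0.006,"tz":0.03,"grip":0.0},{"rx":0,"ry":0,"rz":0,"tx":0,"ty":-0.006,"tz":0.03,"grip":0.0},{"rx":0,"ry":0,"rz":0,"tx":0,"ty":-0.006,"tz":0.03,"grip":0.0},{"rx":0,"ry":0,"rz":0,"tx":0,"ty":-0.006,"tz":0.03,"grip":0.0},{"rx":0,"ry":0,"rz":0,"tx":0,"ty":0,"tz":0,"grip":0.0},{"rx":0,"ry":0,"rz":0,"tx":0,"ty":0,"tz":0,"grip":0.0}])

```text
t: 14.2
position: [420.6, 289.7, 112.8]
tcp_rot: [0.429, -0.562, 0.429, 0.563]
force: [0.5, -0.5, -0.7]
gripper_width: 7.8
```

```bash
python3 go.py 414.6 364.7 -3 105.2;
```

```text
t 14.2 pos [420.6 289.7 112.8] xax [-0.001  0.001 -1.   ] zax [-0.264  0.964  0.001] F [ 0.5 -0.5 -0.7] w 7.8 q [ 0.6   0.26 -0.17  1.14  0.    0.33]
rot [ 0.002  0.001 -0.001] rows 0.0 shift(after turn) mm [115.8 -13.9  73.9] dist 138.0 rot half [-3.14  0.    0.  ]
```

Request:
carry_out(plan=[{"rx":0,"ry":0,"rz":0,"tx":0,"ty":-0.005,"tz":0.025,"grip":0.0},{"rx":0,"ry":0,"rz":0,"tx":0,"ty":-0.005,"tz":0.025,"grip":0.0},{"rx":0,"ry":0,"rz":0,"tx":0,"ty":-0.004,"tz":0.024,"grip":0.0},{"rx":0,"ry":0,"rz":0,"tx":0.03,"ty":0,"tz":0,"grip":0.0},{"rx":0,"ry":0,"rz":0,"tx":0.03,"ty":0,"tz":0,"grip":0.0},{"rx":0,"ry":0,"rz":0,"tx":0.03,"ty":0,"tz":0,"grip":0.0},{"rx":0,"ry":0,"rz":0,"tx":0.0,"ty":0,"tz":0,"grip":0.0},{"rx":0,"ry":0,"rz":0,"tx":0,"ty":0,"tz":0,"grip":0.0}])

```text
t: 14.87
position: [414.4, 362.2, 22.2]
tcp_rot: [0.429, -0.561, 0.431, 0.562]
force: [-0.7, -0.1, 0.2]
gripper_width: 7.8
```

```bash
python3 - <<'E'
from ov import *
snap('scene','s14');overlay('scene','pics/s14.png',polys[-1:],(370,120,530,240),'pics/s14d.png',5)
E
python3 go.py 414.6 364.7 -13.8 105.2;
```

```text
t 14.92 pos [415.4 363.2  23.6] xax [-0.001  0.001 -1.   ] zax [-0.261  0.965  0.001] F [ 0.2 -0.3 -1.2] w 7.2 q [ 0.72  0.41 -0.21  0.96  0.    0.45]
rot [-0.001  0.001 -0.001] rows 0.0 shift(after turn) mm [37.4  0.3  1.6] dist 37.0 rot half [ 3.14 -0.   -0.  ]
```

View pics/s14d.png

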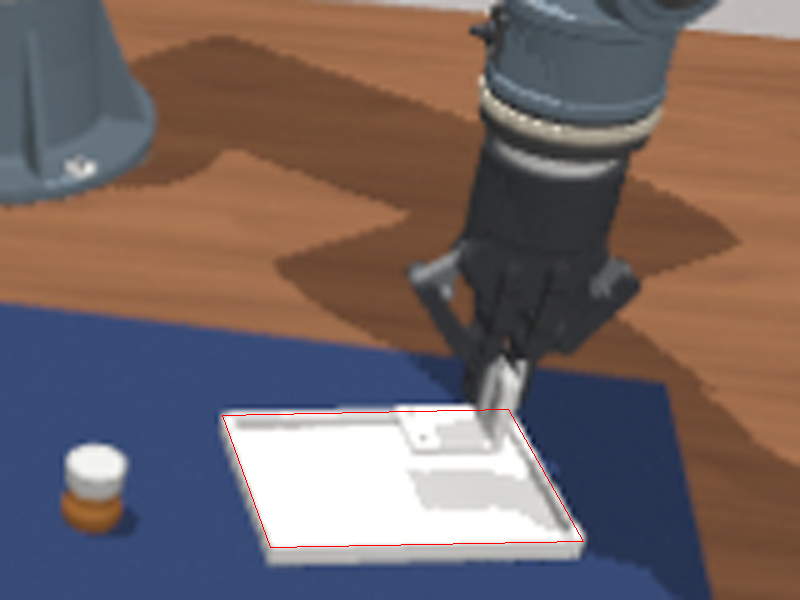

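Request:
carry_out(plan=[{"rx":0,"ry":0,"rz":0,"tx":0.015,"ty":0,"tz":0,"grip":0.0},{"rx":0,"ry":0,"rz":0,"tx":0.012,"ty":0,"tz":0,"grip":0.0},{"rx":0,"ry":0,"rz":0,"tx":0.005,"ty":0,"tz":0,"grip":0.0},{"rx":0,"ry":0,"rz":0,"tx":0,"ty":0,"tz":0,"grip":0.0},{"rx":0,"ry":0,"rz":0,"tx":0,"ty":0,"tz":0,"grip":0.0}])

```text
t: 15.33
position: [415.5, 364.0, -8.5]
tcp_rot: [0.43, -0.561, 0.429, 0.562]
force: [-0.2, -0.2, -0.5]
gripper_width: 7.4
```

```bash
python3 go.py 414.6 364.7 -13.8 105.2;
```

```text
t 15.33 pos [415.5 364.   -8.5] xax [-0.001  0.002 -1.   ] zax [-0.262  0.965  0.002] F [-0.2 -0.2 -0.5] w 7.4 q [ 0.72  0.44 -0.25  0.88  0.    0.45]
rot [-0.     0.002 -0.   ] rows 0.0 shift(after turn) mm [5.3 0.6 0.9] dist 5.0 rot half [ 3.14 -0.   -0.  ]
```

Request:
carry_out(plan=[{"rx":0,"ry":0,"rz":0,"tx":0.003,"ty":0,"tz":0,"grip":0.0},{"rx":0,"ry":0,"rz":0,"tx":0.0025,"ty":0,"tz":0,"grip":0.0},{"rx":0,"ry":0,"rz":0,"tx":0,"ty":0,"tz":0,"grip":0.0},{"rx":0,"ry":0,"rz":0,"tx":0,"ty":0,"tz":0,"grip":0.0}])

```text
t: 15.67
position: [415.3, 364.2, -14.6]
tcp_rot: [0.43, -0.561, 0.429, 0.562]
force: [0.2, 0.5, 7.1]
gripper_width: 7.3
```

There is contact at -14.6 (7 N), as predicted. Releasing and rising.

Request:
carry_out(plan=[{"rx":0,"ry":0,"rz":0,"tx":0,"ty":0,"tz":0,"grip":0.025},{"rx":0,"ry":0,"rz":0,"tx":0,"ty":0,"tz":0,"grip":0.025},{"rx":0,"ry":0,"rz":0,"tx":0,"ty":0,"tz":0,"grip":0.025},{"rx":0,"ry":0,"rz":0,"tx":-0.02,"ty":0,"tz":0,"grip":0.025},{"rx":0,"ry":0,"rz":0,"tx":-0.03,"ty":0,"tz":0,"grip":0.025},{"rx":0,"ry":0,"rz":0,"tx":-0.03,"ty":0,"tz":0,"grip":0.025},{"rx":0,"ry":0,"rz":0,"tx":-0.03,"ty":0,"tz":0,"grip":0.025},{"rx":0,"ry":0,"rz":0,"tx":0,"ty":0,"tz":-0.03,"grip":0.07}])

```text
t: 16.33
position: [424.5, 339.2, 99.9]
tcp_rot: [0.431, -0.562, 0.426, 0.563]
force: [2.4, 1.5, 1.1]
gripper_width: 36.1
```

```bash
python3 - <<'E'
from ov import *
snap('scene','s15');overlay('scene','pics/s15.png',polys[-1:],(370,120,530,240),'pics/s15d.png',5)
E
python3 go.py 637.5 207 20 105.2;python3 go.py 624 -203 100 105.2
```

```text
t 16.38 pos [425.1 332.4  97.3] xax [ 0.002  0.002 -1.   ] zax [-0.263  0.965  0.001] F [ 6.  -3.  -0.5] w 43.3 q [ 0.66  0.33 -0.13  1.11  0.    0.4 ]
rot [0.001 0.001 0.003] rows 0.0 shift(after turn) mm [  77.3 -172.1 -176.8] dist 259.0 rot half [-3.14 -0.    0.  ]
t 16.38 pos [425.1 332.4  97.3] xax [ 0.002  0.002 -1.   ] zax [-0.263  0.965  0.001] F [ 6.  -3.  -0.5] w 43.3 q [ 0.66  0.33 -0.13  1.11  0.    0.4 ]
rot [0.001 0.001 0.003] rows 0.0 shift(after turn) mm [  -2.7  -51.6 -568.9] dist 571.0 rot half [-3.14 -0.    0.  ]
```

View pics/s15d.png

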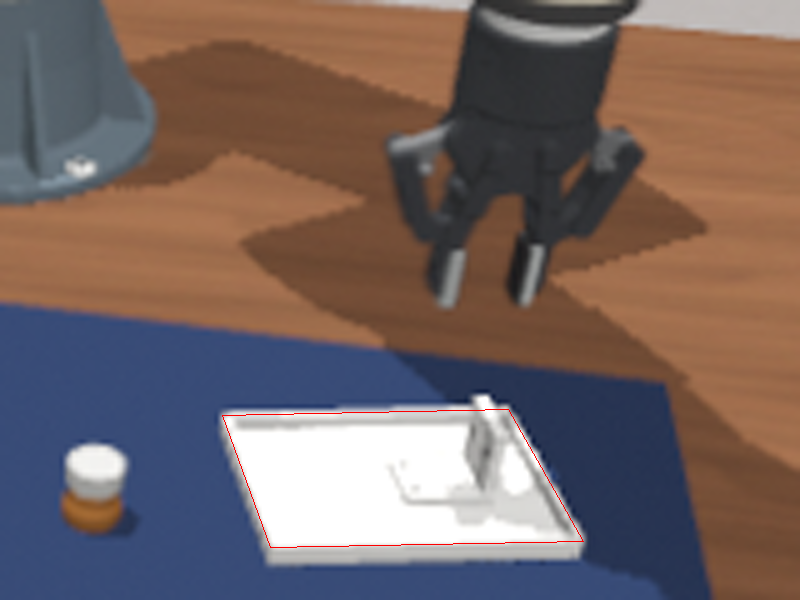

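The bracket lies flat in the tray with its leg at crop (485,440). Next is the small bearing.

Request:
carry_out(plan=[{"rx":0,"ry":0,"rz":0,"tx":0,"ty":-0.0215,"tz":-0.022,"grip":0.06},{"rx":0,"ry":0,"rz":0,"tx":0,"ty":-0.0215,"tz":-0.022,"grip":0.06},{"rx":0,"ry":0,"rz":0,"tx":0,"ty":-0.0215,"tz":-0.022,"grip":0.06},{"rx":0,"ry":0,"rz":0,"tx":0,"ty":-0.0215,"tz":-0.022,"grip":0.06},{"rx":0,"ry":0,"rz":0,"tx":0,"ty":-0.0215,"tz":-0.022,"grip":0.06},{"rx":0,"ry":0,"rz":0,"tx":0,"ty":-0.0215,"tz":-0.022,"grip":0.06},{"rx":0,"ry":0,"rz":0,"tx":0,"ty":-0.0215,"tz":-0.022,"grip":0.06},{"rx":0,"ry":0,"rz":0,"tx":0,"ty":-0.0215,"tz":-0.022,"grip":0.06}])

```text
t: 17.05
position: [635.8, 208.6, 93.5]
tcp_rot: [0.429, -0.561, 0.43, 0.562]
force: [-0.6, 0.4, -0.4]
gripper_width: 59.8
```

Request:
carry_out(plan=[{"rx":0,"ry":0,"rz":0,"tx":0.025,"ty":0,"tz":0,"grip":0.06},{"rx":0,"ry":0,"rz":0,"tx":0.03,"ty":0,"tz":0,"grip":0.06},{"rx":0,"ry":0,"rz":0,"tx":0.02,"ty":0,"tz":0,"grip":0.06},{"rx":0,"ry":0,"rz":0,"tx":0,"ty":0,"tz":0,"grip":0.06},{"rx":0,"ry":0,"rz":0,"tx":0,"ty":0,"tz":0,"grip":0.06}])

```text
t: 17.47
position: [633.8, 209.5, 18.2]
tcp_rot: [0.429, -0.561, 0.431, 0.563]
force: [-0.7, 1.6, 0.8]
gripper_width: 60.5
```

```bash
python3 - <<'E'
from ov import *
p=ctrl.get_state()['position']
po=[(np.array([p,p+[0,0,40]]),(255,0,255)),(T(circ(17.5,12),637.5,207,0),(0,0,255))]
snap('scene','s16');overlay('scene','pics/s16.png',po,(360,180,460,280),'pics/s16d.png',6)
snap('top','t16');overlay('top','pics/t16.png',po,(170,120,270,200),'pics/t16d.png',6)
E
python3 go.py 637.5 207 -37 105.2
```

```text
t 17.57 pos [635.5 210.2  20.6] xax [-0.     0.001 -1.   ] zax [-0.262  0.965  0.001] F [0.  0.5 0.3] w 59.7 q [0.32 0.64 0.17 1.1  0.   0.05]
rot [-0.     0.001 -0.   ] rows 0.0 shift(after turn) mm [57.6 -1.1 -3.6] dist 58.0 rot half [ 3.14 -0.   -0.  ]
```

View pics/s16d.png

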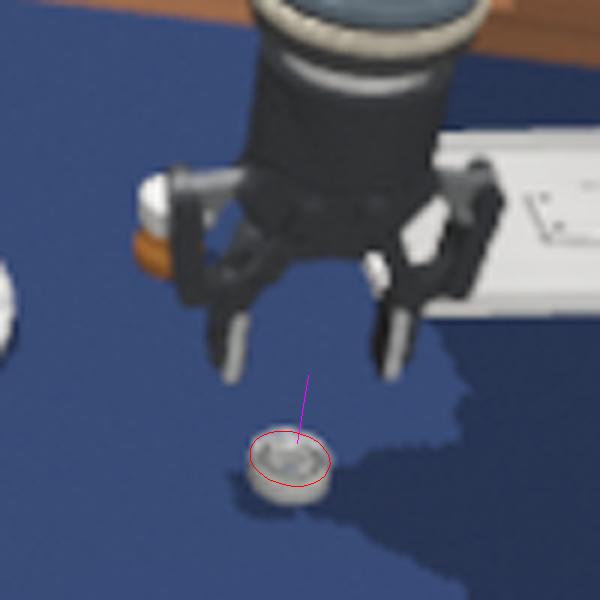

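View pics/t16d.png

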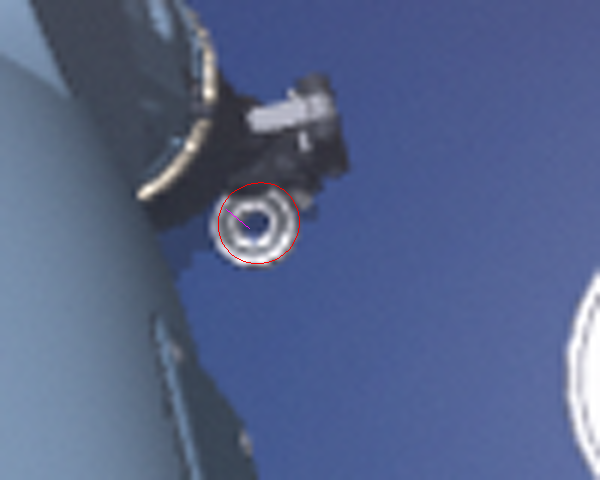

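The bearing is centred between the fingers, with tips at crop (232,380) and (390,378) and the bearing at (290,460). Going down.

Request:
carry_out(plan=[{"rx":0,"ry":0,"rz":0,"tx":0.02,"ty":-0.001,"tz":-0.003,"grip":0.055},{"rx":0,"ry":0,"rz":0,"tx":0.02,"ty":0,"tz":0,"grip":0.055},{"rx":0,"ry":0,"rz":0,"tx":0.01,"ty":0,"tz":0,"grip":0.055},{"rx":0,"ry":0,"rz":0,"tx":0,"ty":0,"tz":0,"grip":0.055},{"rx":0,"ry":0,"rz":0,"tx":0,"ty":0,"tz":0,"grip":0.055}])

```text
t: 17.98
position: [636.7, 207.5, -30.1]
tcp_rot: [0.429, -0.561, 0.43, 0.562]
force: [-0.1, 0.5, 1.8]
gripper_width: 55.5
```

```bash
python3 - <<'E'
from ov import *
snap('scene','s17');overlay('scene','pics/s17.png',[],(360,200,460,280),'pics/s17d.png',6)
E
python3 go.py 637.5 207 -37 105.2
```

```text
t 18.03 pos [637.2 207.6 -29.5] xax [-0.     0.001 -1.   ] zax [-0.262  0.965  0.001] F [0.1 0.2 0.2] w 54.8 q [0.31 0.68 0.1  1.   0.   0.05]
rot [ 0.     0.001 -0.   ] rows 0.0 shift(after turn) mm [ 7.5 -0.2 -0.7] dist 8.0 rot half [-3.14  0.    0.  ]
```

View pics/s17d.png

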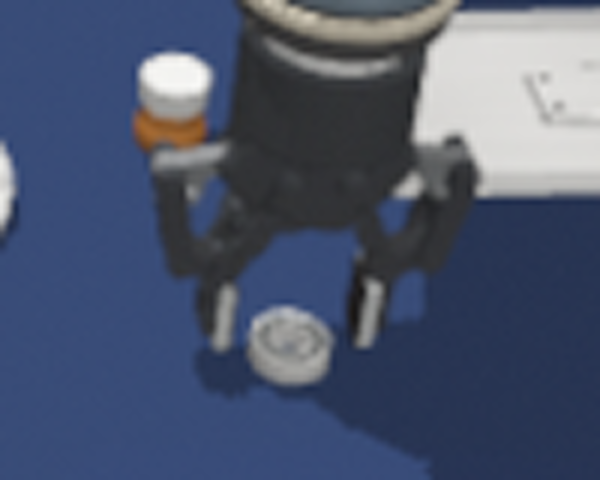

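Request:
carry_out(plan=[{"rx":0,"ry":0,"rz":0,"tx":0.004,"ty":0,"tz":0,"grip":0.055},{"rx":0,"ry":0,"rz":0,"tx":0.003,"ty":0,"tz":0,"grip":0.055},{"rx":0,"ry":0,"rz":0,"tx":0,"ty":0,"tz":0,"grip":0.055},{"rx":0,"ry":0,"rz":0,"tx":0,"ty":0,"tz":0,"grip":0.02},{"rx":0,"ry":0,"rz":0,"tx":0,"ty":0,"tz":0,"grip":0.02},{"rx":0,"ry":0,"rz":0,"tx":0,"ty":0,"tz":0,"grip":0.02},{"rx":0,"ry":0,"rz":0,"tx":0,"ty":0,"tz":0,"grip":0.02},{"rx":0,"ry":0,"rz":0,"tx":0,"ty":0,"tz":0,"grip":0.02}])

```text
t: 18.7
position: [636.6, 207.3, -37.6]
tcp_rot: [0.429, -0.561, 0.43, 0.562]
force: [-2.0, -0.9, 5.8]
gripper_width: 33.1
```

```bash
python3 - <<'E'
from ov import *
snap('scene','s18');overlay('scene','pics/s18.png',[],(360,200,460,280),'pics/s18d.png',6)
E
python3 go.py 607 0 60 105.2
```

```text
t 18.75 pos [636.6 207.3 -37.6] xax [-0.001  0.001 -1.   ] zax [-0.262  0.965  0.001] F [-1.4  0.4  5.5] w 32.7 q [0.31 0.68 0.09 0.98 0.   0.05]
rot [-0.     0.001 -0.001] rows 0.0 shift(after turn) mm [ -97.6   82.9 -192.3] dist 231.0 rot half [ 3.14 -0.   -0.  ]
```

View pics/s18d.png

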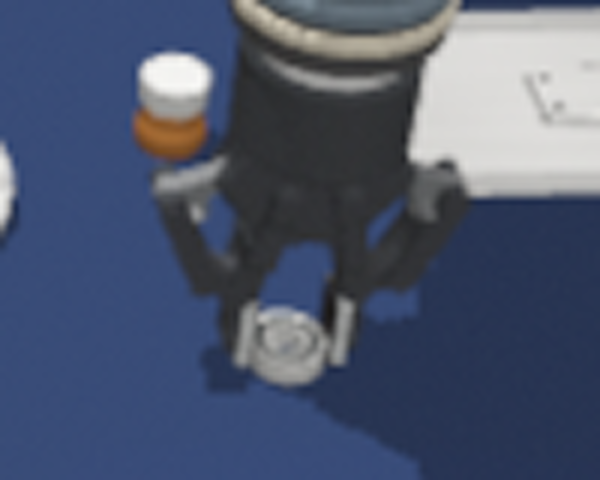

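Request:
carry_out(plan=[{"rx":0,"ry":0,"rz":0,"tx":-0.008,"ty":0,"tz":0,"grip":0.02},{"rx":0,"ry":0,"rz":0,"tx":-0.015,"ty":0,"tz":0,"grip":0.02},{"rx":0,"ry":0,"rz":0,"tx":0,"ty":0,"tz":0,"grip":0.02}])

```text
t: 19.0
position: [637.9, 207.7, -12.2]
tcp_rot: [-0.43, 0.562, -0.429, -0.562]
force: [0.7, 0.5, -0.1]
gripper_width: 33.2
```

```bash
python3 - <<'E'
from ov import *
snap('scene','s19');overlay('scene','pics/s19.png',[],(360,180,460,280),'pics/s19d.png',6)
E
python3 go.py 607 0 60 105.2
```

```text
t 19.05 pos [637.6 207.6 -13.4] xax [ 0.001  0.001 -1.   ] zax [-0.262  0.965  0.001] F [ 0.4  0.2 -0.3] w 33.2 q [0.31 0.66 0.12 1.03 0.   0.05]
rot [-0.     0.001  0.001] rows 0.0 shift(after turn) mm [ -73.4   84.  -192.4] dist 222.0 rot half [ 3.14  0.   -0.  ]
```

View pics/s19d.png

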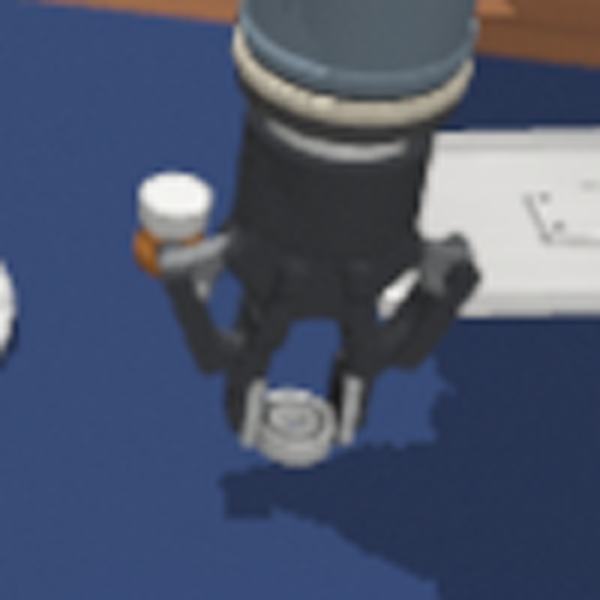

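The bearing is held level and lifted (33 mm). The jar is undisturbed. Carrying it to the far half of the dish.

Request:
carry_out(plan=[{"rx":0,"ry":0,"rz":0,"tx":-0.025,"ty":0,"tz":0,"grip":0.02},{"rx":0,"ry":0,"rz":0,"tx":-0.025,"ty":0,"tz":0,"grip":0.02},{"rx":0,"ry":0,"rz":0,"tx":-0.023,"ty":0,"tz":0,"grip":0.02},{"rx":0,"ry":0,"rz":0,"tx":0,"ty":0.0105,"tz":-0.024,"grip":0.02},{"rx":0,"ry":0,"rz":0,"tx":0,"ty":0.0105,"tz":-0.024,"grip":0.02},{"rx":0,"ry":0,"rz":0,"tx":0,"ty":0.0105,"tz":-0.024,"grip":0.02},{"rx":0,"ry":0,"rz":0,"tx":0,"ty":0.0105,"tz":-0.024,"grip":0.02},{"rx":0,"ry":0,"rz":0,"tx":0,"ty":0.0105,"tz":-0.024,"grip":0.02}])

```text
t: 19.72
position: [616.8, 76.5, 57.4]
tcp_rot: [0.429, -0.561, 0.43, 0.563]
force: [0.6, 0.8, -0.2]
gripper_width: 33.1
```

Request:
carry_out(plan=[{"rx":0,"ry":0,"rz":0,"tx":0,"ty":0.0105,"tz":-0.024,"grip":0.02},{"rx":0,"ry":0,"rz":0,"tx":0,"ty":0.0105,"tz":-0.024,"grip":0.02},{"rx":0,"ry":0,"rz":0,"tx":0,"ty":0.0105,"tz":-0.024,"grip":0.02},{"rx":0,"ry":0,"rz":0,"tx":0.025,"ty":0,"tz":0,"grip":0.02},{"rx":0,"ry":0,"rz":0,"tx":0.025,"ty":0,"tz":0,"grip":0.02},{"rx":0,"ry":0,"rz":0,"tx":0.02,"ty":0,"tz":0,"grip":0.02},{"rx":0,"ry":0,"rz":0,"tx":0,"ty":0,"tz":0,"grip":0.02},{"rx":0,"ry":0,"rz":0,"tx":0,"ty":0,"tz":0,"grip":0.02}])

```text
t: 20.38
position: [604.7, -0.1, -12.8]
tcp_rot: [0.429, -0.56, 0.43, 0.563]
force: [0.4, 0.6, 0.3]
gripper_width: 33.2
```

```bash
python3 - <<'E'
from ov import *
po=[(T(circ(80,14),576.5,-8,0),(0,0,255))]
snap('scene','s20');overlay('scene','pics/s20.png',po,(290,150,400,260),'pics/s20d.png',5)
E
python3 go.py 607 0 -32.6 105.2
```

```text
t 20.43 pos [605.8   0.  -11.5] xax [-0.002  0.    -1.   ] zax [-0.262  0.965  0.001] F [ 1.1 -0.2  1.1] w 33.1 q [-0.    0.54 -0.09  0.94  0.   -0.27]
rot [ 0.     0.001 -0.002] rows 0.0 shift(after turn) mm [21.1 -1.1 -0.3] dist 21.0 rot half [-3.14  0.    0.  ]
```

View pics/s20d.png

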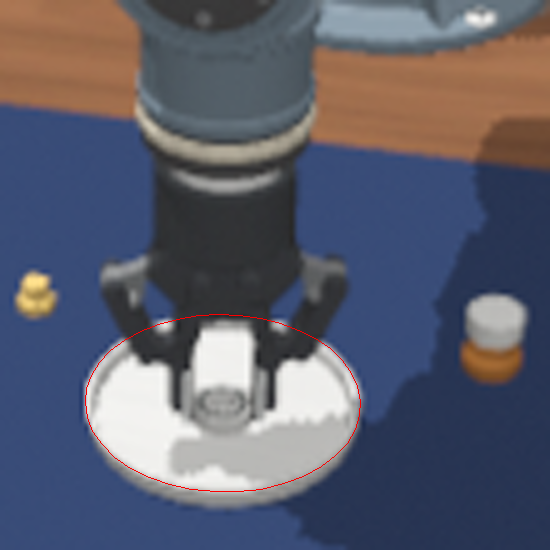

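Request:
carry_out(plan=[{"rx":0,"ry":0,"rz":0,"tx":0.01,"ty":0,"tz":0,"grip":0.02},{"rx":0,"ry":0,"rz":0,"tx":0.006,"ty":0,"tz":0,"grip":0.02},{"rx":0,"ry":0,"rz":0,"tx":0,"ty":0,"tz":0,"grip":0.02},{"rx":0,"ry":0,"rz":0,"tx":0,"ty":0,"tz":0,"grip":0.02}])

```text
t: 20.77
position: [605.5, 0.0, -28.2]
tcp_rot: [0.429, -0.561, 0.43, 0.562]
force: [0.7, 0.2, 0.5]
gripper_width: 33.0
```

```bash
python3 go.py 607 0 -32.6 105.2
```

```text
t 20.77 pos [605.5   0.  -28.2] xax [-0.002  0.    -1.   ] zax [-0.262  0.965  0.001] F [0.7 0.2 0.5] w 33.0 q [-0.    0.56 -0.11  0.91  0.   -0.27]
rot [ 0.     0.001 -0.002] rows 0.0 shift(after turn) mm [ 4.4 -1.5 -0.4] dist 5.0 rot half [-3.14  0.    0.  ]
```

Down the last 5 mm, then release and rise.

Request:
carry_out(plan=[{"rx":0,"ry":0,"rz":0,"tx":0.003,"ty":0,"tz":0,"grip":0.02},{"rx":0,"ry":0,"rz":0,"tx":0.0015,"ty":0,"tz":0,"grip":0.02},{"rx":0,"ry":0,"rz":0,"tx":0,"ty":0,"tz":0,"grip":0.02},{"rx":0,"ry":0,"rz":0,"tx":0,"ty":0,"tz":0,"grip":0.02}])

```text
t: 21.1
position: [605.6, -0.0, -32.6]
tcp_rot: [0.429, -0.561, 0.43, 0.562]
force: [0.8, -0.1, 0.3]
gripper_width: 33.0
```

Request:
carry_out(plan=[{"rx":0,"ry":0,"rz":0,"tx":0,"ty":0,"tz":0,"grip":0.05},{"rx":0,"ry":0,"rz":0,"tx":0,"ty":0,"tz":0,"grip":0.05},{"rx":0,"ry":0,"rz":0,"tx":0,"ty":0,"tz":0,"grip":0.05},{"rx":0,"ry":0,"rz":0,"tx":0,"ty":0,"tz":0,"grip":0.05},{"rx":0,"ry":0,"rz":0,"tx":-0.02,"ty":0,"tz":0,"grip":0.05},{"rx":0,"ry":0,"rz":0,"tx":-0.03,"ty":0,"tz":0,"grip":0.05},{"rx":0,"ry":0,"rz":0,"tx":-0.03,"ty":0,"tz":0,"grip":0.05},{"rx":0,"ry":0,"rz":0,"tx":-0.02,"ty":0,"tz":0,"grip":0.05}])

```text
t: 21.77
position: [606.6, -0.1, 70.2]
tcp_rot: [0.43, -0.562, 0.429, 0.562]
force: [0.2, -0.6, 0.7]
gripper_width: 49.7
```

```bash
python3 - <<'E'
from ov import *
po=[(T(circ(80,14),576.5,-8,0),(0,0,255))]
snap('scene','s21');overlay('scene','pics/s21.png',po,(290,150,400,260),'pics/s21d.png',5)
E
python3 go.py 430.5 -23.7 60 38.4
```

```text
t 21.82 pos [ 6.083e+02 -1.000e-01  7.350e+01] xax [ 0.004  0.    -1.   ] zax [-0.262  0.965 -0.001] F [ 1.6 -0.3  3.7] w 50.3 q [-0.    0.48  0.03  1.12  0.   -0.27]
rot [1.166 0.002 0.004] rows 9.7 shift(after turn) mm [  13.5   92.  -154. ] dist 180.0 rot half [-1.98 -0.    0.  ]
```

View pics/s21d.png

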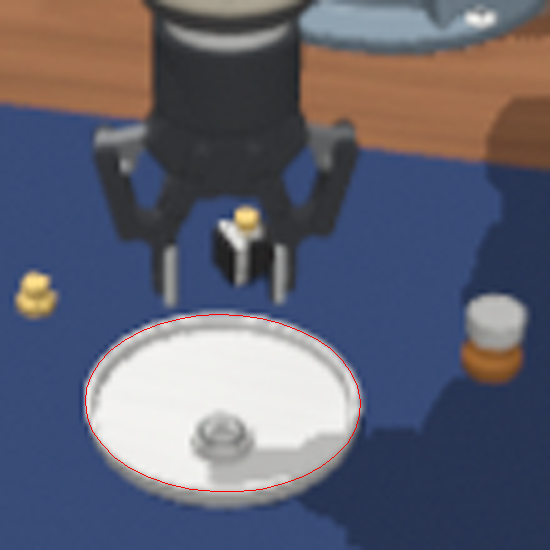

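The small bearing is lying in the dish at crop (220,437). Next is the solenoid.

Request:
carry_out(plan=[{"rx":0.117,"ry":0,"rz":0,"tx":0,"ty":0,"tz":0,"grip":0.055},{"rx":0.117,"ry":0,"rz":0,"tx":0,"ty":0,"tz":0,"grip":0.055},{"rx":0.117,"ry":0,"rz":0,"tx":0,"ty":0,"tz":0,"grip":0.055},{"rx":0.117,"ry":0,"rz":0,"tx":0,"ty":0,"tz":0,"grip":0.055},{"rx":0.117,"ry":0,"rz":0,"tx":0,"ty":0,"tz":0,"grip":0.055},{"rx":0.117,"ry":0,"rz":0,"tx":0,"ty":0,"tz":0,"grip":0.055},{"rx":0.117,"ry":0,"rz":0,"tx":0,"ty":0,"tz":0,"grip":0.055},{"rx":0.117,"ry":0,"rz":0,"tx":0,"ty":0,"tz":0,"grip":0.055}])

```text
t: 22.48
position: [605.8, -0.1, 67.2]
tcp_rot: [0.637, -0.305, 0.638, 0.306]
force: [-0.5, -0.9, 0.0]
gripper_width: 54.6
```

Request:
carry_out(plan=[{"rx":0.117,"ry":0,"rz":0,"tx":0,"ty":0,"tz":0,"grip":0.055},{"rx":0.113,"ry":0,"rz":0,"tx":0,"ty":0,"tz":0,"grip":0.055},{"rx":0,"ry":0,"rz":0,"tx":0,"ty":0.015,"tz":-0.025,"grip":0.055},{"rx":0,"ry":0,"rz":0,"tx":0,"ty":0.015,"tz":-0.025,"grip":0.055},{"rx":0,"ry":0,"rz":0,"tx":0,"ty":0.015,"tz":-0.025,"grip":0.055},{"rx":0,"ry":0,"rz":0,"tx":0,"ty":0.015,"tz":-0.025,"grip":0.055},{"rx":0,"ry":0,"rz":0,"tx":0,"ty":0.015,"tz":-0.025,"grip":0.055},{"rx":0,"ry":0,"rz":0,"tx":0,"ty":0.015,"tz":-0.025,"grip":0.055}])

```text
t: 23.15
position: [430.9, -22.8, 67.5]
tcp_rot: [0.667, -0.232, 0.668, 0.233]
force: [-0.1, 0.1, 0.3]
gripper_width: 55.4
```

Request:
carry_out(plan=[{"rx":0,"ry":0,"rz":0,"tx":0.015,"ty":0,"tz":0,"grip":0.055},{"rx":0,"ry":0,"rz":0,"tx":0.015,"ty":0,"tz":0,"grip":0.055},{"rx":0,"ry":0,"rz":0,"tx":0.015,"ty":0,"tz":0,"grip":0.055},{"rx":0,"ry":0,"rz":0,"tx":0,"ty":0,"tz":0,"grip":0.055},{"rx":0,"ry":0,"rz":0,"tx":0,"ty":0,"tz":0,"grip":0.055}])

```text
t: 23.57
position: [431.7, -22.7, 22.6]
tcp_rot: [0.667, -0.232, 0.669, 0.233]
force: [0.1, 0.6, 0.6]
gripper_width: 55.1
```

```bash
python3 - <<'E'
from ov import *
p=ctrl.get_state()['position']
po=[(np.array([p,p+[0,0,40]]),(255,0,255)),polys[3]]
snap('scene','s22');overlay('scene','pics/s22.png',po,(290,150,390,240),'pics/s22d.png',6)
snap('top','t22');overlay('top','pics/t22.png',po,(250,190,350,280),'pics/t22d.png',6)
E
python3 go.py 430.5 -23.7 -30 38.4
```

```text
t 23.67 pos [432.8 -22.7  23.4] xax [-0.001  0.    -1.   ] zax [ 0.784  0.621 -0.001] F [0.4 0.1 1.1] w 54.8 q [-0.05  0.19 -0.51  0.87  0.    0.85]
rot [-0.    -0.001 -0.001] rows 0.0 shift(after turn) mm [53.4  0.6 -2.4] dist 54.0 rot half [ 3.14 -0.    0.  ]
```

View pics/s22d.png

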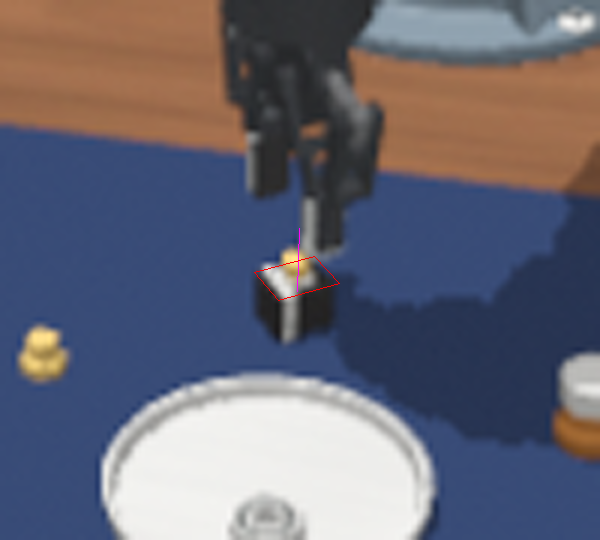

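View pics/t22d.png

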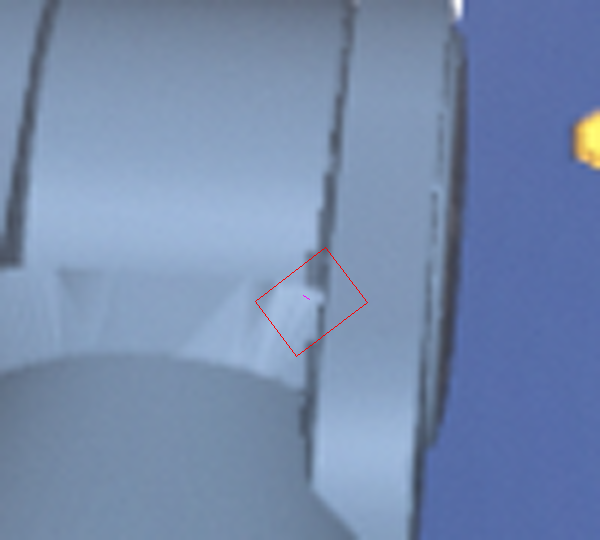

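Request:
carry_out(plan=[{"rx":0,"ry":0,"rz":0,"tx":0.02,"ty":0,"tz":-0.002,"grip":0.055},{"rx":0,"ry":0,"rz":0,"tx":0.02,"ty":0,"tz":0,"grip":0.055},{"rx":0,"ry":0,"rz":0,"tx":0.015,"ty":0,"tz":0,"grip":0.055},{"rx":0,"ry":0,"rz":0,"tx":0,"ty":0,"tz":0,"grip":0.055},{"rx":0,"ry":0,"rz":0,"tx":0,"ty":0,"tz":0,"grip":0.055}])

```text
t: 24.08
position: [430.7, -23.9, -31.8]
tcp_rot: [0.667, -0.232, 0.669, 0.233]
force: [0.7, -0.2, 0.7]
gripper_width: 54.7
```

Request:
carry_out(plan=[{"rx":0,"ry":0,"rz":0,"tx":0,"ty":0,"tz":0,"grip":0.015},{"rx":0,"ry":0,"rz":0,"tx":0,"ty":0,"tz":0,"grip":0.015},{"rx":0,"ry":0,"rz":0,"tx":0,"ty":0,"tz":0,"grip":0.015},{"rx":0,"ry":0,"rz":0,"tx":0,"ty":0,"tz":0,"grip":0.015},{"rx":0,"ry":0,"rz":0,"tx":0,"ty":0,"tz":0,"grip":0.015},{"rx":0,"ry":0,"rz":0,"tx":0,"ty":0,"tz":0,"grip":0.015}])

```text
t: 24.58
position: [431.7, -23.9, -31.0]
tcp_rot: [0.668, -0.232, 0.668, 0.233]
force: [-1.8, -0.9, 9.9]
gripper_width: 27.0
```

```bash
python3 - <<'E'
from ov import *
snap('scene','s23');overlay('scene','pics/s23.png',[],(290,150,390,240),'pics/s23d.png',6)
E
python3 go.py 547 -16 60 38.4
```

```text
t 24.63 pos [431.7 -23.9 -31. ] xax [ 0.  0. -1.] zax [0.784 0.621 0.   ] F [-1.8 -0.1  9.5] w 27.4 q [-0.06  0.25 -0.59  0.72  0.    0.85]
rot [-0.  0. -0.] rows 0.0 shift(after turn) mm [-91.  -65.4  95.3] dist 147.0 rot half [ 3.14 -0.   -0.  ]
```

View pics/s23d.png

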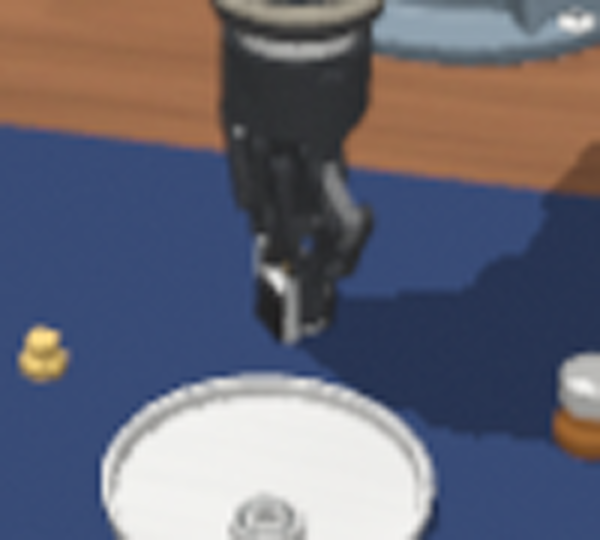

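Request:
carry_out(plan=[{"rx":0,"ry":0,"rz":0,"tx":-0.015,"ty":0,"tz":0,"grip":0.015},{"rx":0,"ry":0,"rz":0,"tx":-0.025,"ty":0,"tz":0,"grip":0.015},{"rx":0,"ry":0,"rz":0,"tx":-0.03,"ty":0,"tz":0,"grip":0.015},{"rx":0,"ry":0,"rz":0,"tx":0,"ty":-0.016,"tz":0.0233,"grip":0.015},{"rx":0,"ry":0,"rz":0,"tx":0,"ty":-0.016,"tz":0.0233,"grip":0.015},{"rx":0,"ry":0,"rz":0,"tx":0,"ty":-0.016,"tz":0.0233,"grip":0.015},{"rx":0,"ry":0,"rz":0,"tx":0,"ty":-0.016,"tz":0.0233,"grip":0.015},{"rx":0,"ry":0,"rz":0,"tx":0.02,"ty":0,"tz":0,"grip":0.015}])

```text
t: 25.3
position: [551.3, -16.0, 21.3]
tcp_rot: [0.67, -0.233, 0.665, 0.232]
force: [0.1, -0.4, -0.1]
gripper_width: 27.2
```

Request:
carry_out(plan=[{"rx":0,"ry":0,"rz":0,"tx":0.02,"ty":0,"tz":0,"grip":0.015},{"rx":0,"ry":0,"rz":0,"tx":0.01,"ty":0,"tz":0,"grip":0.015},{"rx":0,"ry":0,"rz":0,"tx":0,"ty":0,"tz":0,"grip":0.015},{"rx":0,"ry":0,"rz":0,"tx":0,"ty":0,"tz":0,"grip":0.015}])

```text
t: 25.63
position: [543.1, -16.2, -12.0]
tcp_rot: [0.667, -0.232, 0.669, 0.233]
force: [0.9, 0.4, -0.9]
gripper_width: 27.2
```

```bash
python3 - <<'E'
from ov import *
snap('scene','s24');overlay('scene','pics/s24.png',[],(290,150,390,250),'pics/s24d.png',6)
E
python3 go.py 545 -17 -26 38.4
```

```text
t 25.68 pos [543.7 -16.2 -11.4] xax [-0.001  0.    -1.   ] zax [ 0.784  0.621 -0.001] F [ 0.9  0.  -0.8] w 27.2 q [-0.03  0.43 -0.27  0.87  0.    0.87]
rot [-0.    -0.001 -0.001] rows 0.0 shift(after turn) mm [14.6 -1.4  0.5] dist 15.0 rot half [ 3.14 -0.    0.  ]
```

View pics/s24d.png

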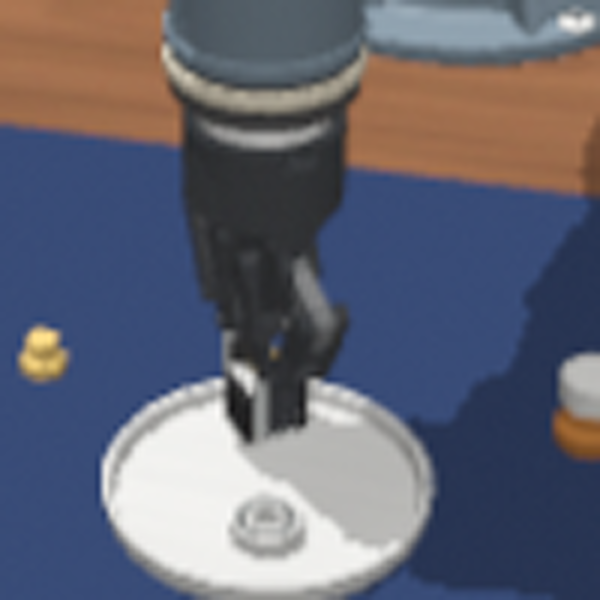

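Request:
carry_out(plan=[{"rx":0,"ry":0,"rz":0,"tx":0.007,"ty":0,"tz":0,"grip":0.015},{"rx":0,"ry":0,"rz":0,"tx":0.0055,"ty":0,"tz":0,"grip":0.015},{"rx":0,"ry":0,"rz":0,"tx":0,"ty":0,"tz":0,"grip":0.015},{"rx":0,"ry":0,"rz":0,"tx":0,"ty":0,"tz":0,"grip":0.015}])

```text
t: 26.02
position: [543.1, -16.2, -25.1]
tcp_rot: [0.667, -0.232, 0.669, 0.233]
force: [0.2, 0.7, -0.4]
gripper_width: 27.2
```

```bash
python3 go.py 545 -17 -26.5 38.4
```

```text
t 26.02 pos [543.1 -16.2 -25.1] xax [-0.002  0.    -1.   ] zax [ 0.784  0.621 -0.002] F [ 0.2  0.7 -0.4] w 27.2 q [-0.03  0.44 -0.29  0.84  0.    0.87]
rot [-0.    -0.002 -0.002] rows 0.0 shift(after turn) mm [ 1.4 -1.8  1. ] dist 2.0 rot half [ 3.14 -0.    0.  ]
```

Request:
carry_out(plan=[{"rx":0,"ry":0,"rz":0,"tx":0.0015,"ty":0,"tz":0,"grip":0.015},{"rx":0,"ry":0,"rz":0,"tx":0,"ty":0,"tz":0,"grip":0.015},{"rx":0,"ry":0,"rz":0,"tx":0,"ty":0,"tz":0,"grip":0.042},{"rx":0,"ry":0,"rz":0,"tx":0,"ty":0,"tz":0,"grip":0.042},{"rx":0,"ry":0,"rz":0,"tx":0,"ty":0,"tz":0,"grip":0.042},{"rx":0,"ry":0,"rz":0,"tx":-0.02,"ty":0,"tz":0,"grip":0.042},{"rx":0,"ry":0,"rz":0,"tx":-0.03,"ty":0,"tz":0,"grip":0.042},{"rx":0,"ry":0,"rz":0,"tx":-0.03,"ty":0,"tz":0,"grip":0.042}])

```text
t: 26.68
position: [542.7, -16.2, 54.0]
tcp_rot: [0.667, -0.232, 0.669, 0.233]
force: [-0.1, -0.1, -0.0]
gripper_width: 41.9
```

```bash
python3 - <<'E'
from ov import *
snap('scene','s25');overlay('scene','pics/s25.png',[],(290,130,390,250),'pics/s25d.png',5)
E
python3 go.py 624 -203 80 15.2
```

```text
t 26.73 pos [546.1 -16.3  60.3] xax [ 0.004  0.    -1.   ] zax [0.784 0.621 0.003] F [4.2 0.5 6.8] w 42.0 q [-0.03  0.36 -0.17  1.03  0.    0.87]
rot [0.405 0.004 0.002] rows 3.4 shift(after turn) mm [ -19.7 -200.6   26.3] dist 203.0 rot half [-2.74 -0.    0.01]
```

View pics/s25d.png

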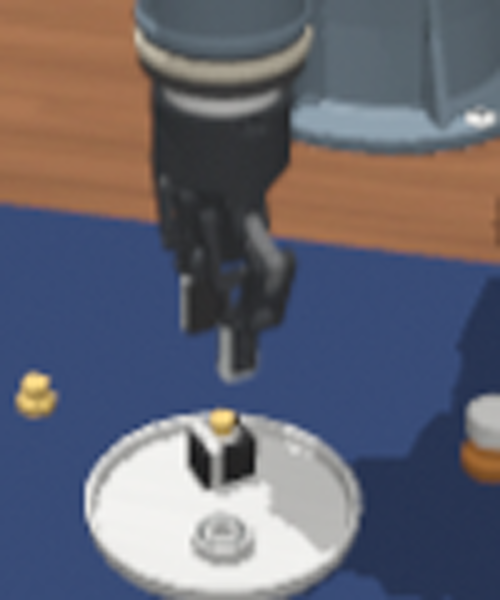

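The solenoid is standing in the dish with its stub up. Next is the large bearing.

Request:
carry_out(plan=[{"rx":0.101,"ry":0,"rz":0,"tx":0,"ty":0,"tz":0,"grip":0.075},{"rx":0.101,"ry":0,"rz":0,"tx":0,"ty":0,"tz":0,"grip":0.075},{"rx":0.101,"ry":0,"rz":0,"tx":0,"ty":0,"tz":0,"grip":0.075},{"rx":0.101,"ry":0,"rz":0,"tx":0,"ty":0,"tz":0,"grip":0.075},{"rx":0,"ry":0,"rz":0,"tx":0,"ty":-0.025,"tz":0.0035,"grip":0.075},{"rx":0,"ry":0,"rz":0,"tx":0,"ty":-0.025,"tz":0.0035,"grip":0.075},{"rx":0,"ry":0,"rz":0,"tx":0,"ty":-0.025,"tz":0.0035,"grip":0.075},{"rx":0,"ry":0,"rz":0,"tx":0,"ty":-0.025,"tz":0.0035,"grip":0.075}])

```text
t: 27.4
position: [583.8, -110.0, 53.4]
tcp_rot: [0.7, -0.094, 0.701, 0.094]
force: [-0.0, 0.3, -0.2]
gripper_width: 75.2
```

Request:
carry_out(plan=[{"rx":0,"ry":0,"rz":0,"tx":0,"ty":-0.025,"tz":0.0035,"grip":0.075},{"rx":0,"ry":0,"rz":0,"tx":0,"ty":-0.025,"tz":0.0035,"grip":0.075},{"rx":0,"ry":0,"rz":0,"tx":0,"ty":-0.025,"tz":0.0035,"grip":0.075},{"rx":0,"ry":0,"rz":0,"tx":0,"ty":-0.025,"tz":0.0035,"grip":0.075},{"rx":0,"ry":0,"rz":0,"tx":0.02,"ty":0,"tz":0,"grip":0.075},{"rx":0,"ry":0,"rz":0,"tx":0.02,"ty":0,"tz":0,"grip":0.075},{"rx":0,"ry":0,"rz":0,"tx":0,"ty":0,"tz":0,"grip":0.075},{"rx":0,"ry":0,"rz":0,"tx":0,"ty":0,"tz":0,"grip":0.075}])

```text
t: 28.07
position: [622.2, -201.5, 12.6]
tcp_rot: [0.7, -0.093, 0.702, 0.094]
force: [0.4, 0.5, -0.4]
gripper_width: 75.1
```

```bash
python3 - <<'E'
from ov import *
p=ctrl.get_state()['position']
po=[(np.array([p,p+[0,0,40]]),(255,0,255)),(T(circ(26,15),624,-203,0),(0,0,255))]
snap('scene','s26');overlay('scene','pics/s26.png',po,(210,170,310,270),'pics/s26d.png',6)
E
python3 go.py 624 -203 -37 15.2
```

```text
t 28.12 pos [ 623.1 -201.6   13.9] xax [-0.002  0.    -1.   ] zax [ 0.965  0.263 -0.002] F [-0.   0.8 -0.5] w 75.2 q [-0.31  0.61  0.11  1.07 -0.    0.99]
rot [ 0.001 -0.002 -0.001] rows 0.0 shift(after turn) mm [50.9 -1.5  0.5] dist 51.0 rot half [-3.14  0.   -0.  ]
```

View pics/s26d.png

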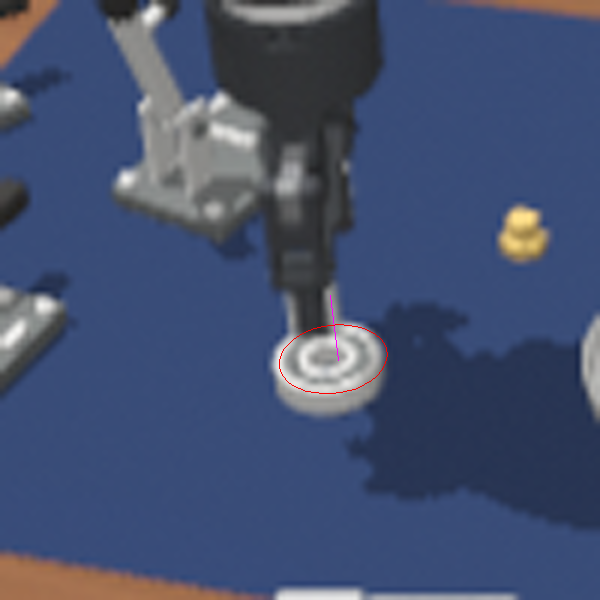

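Request:
carry_out(plan=[{"rx":0,"ry":0,"rz":0,"tx":0.02,"ty":-0.0015,"tz":0,"grip":0.075},{"rx":0,"ry":0,"rz":0,"tx":0.02,"ty":0,"tz":0,"grip":0.075},{"rx":0,"ry":0,"rz":0,"tx":0.009,"ty":0,"tz":0,"grip":0.075},{"rx":0,"ry":0,"rz":0,"tx":0,"ty":0,"tz":0,"grip":0.075},{"rx":0,"ry":0,"rz":0,"tx":0,"ty":0,"tz":0,"grip":0.075}])

```text
t: 28.53
position: [623.7, -203.2, -34.7]
tcp_rot: [0.7, -0.094, 0.701, 0.094]
force: [-0.8, -0.5, 1.0]
gripper_width: 74.9
```

```bash
python3 - <<'E'
from ov import *
snap('scene','s27');overlay('scene','pics/s27.png',[],(210,170,310,270),'pics/s27d.png',6)
E
python3 go.py 624 -203 -38 15.2
```

```text
t 28.58 pos [ 624.2 -203.3  -34.2] xax [-0. -0. -1.] zax [ 0.965  0.263 -0.   ] F [ 0.3 -0.5  0.2] w 75.0 q [-0.31  0.65  0.05  0.97 -0.    0.99]
rot [ 0.001 -0.    -0.   ] rows 0.0 shift(after turn) mm [ 3.8  0.4 -0.1] dist 4.0 rot half [-3.14  0.   -0.  ]
```

View pics/s27d.png

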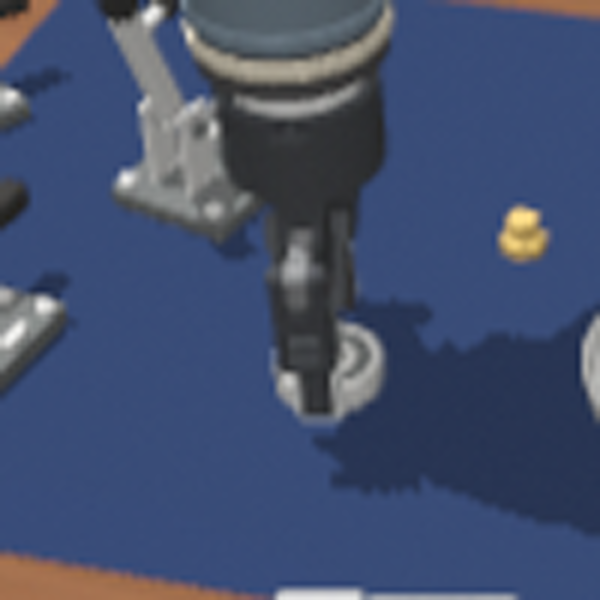

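The near finger is in front of the bearing at crop (318,400) and the bearing is between the fingers. Going down another 4 mm and closing.

Request:
carry_out(plan=[{"rx":0,"ry":0,"rz":0,"tx":0.004,"ty":0,"tz":0,"grip":0.075},{"rx":0,"ry":0,"rz":0,"tx":0,"ty":0,"tz":0,"grip":0.04},{"rx":0,"ry":0,"rz":0,"tx":0,"ty":0,"tz":0,"grip":0.04},{"rx":0,"ry":0,"rz":0,"tx":0,"ty":0,"tz":0,"grip":0.04},{"rx":0,"ry":0,"rz":0,"tx":0,"ty":0,"tz":0,"grip":0.04},{"rx":0,"ry":0,"rz":0,"tx":0,"ty":0,"tz":0,"grip":0.04},{"rx":0,"ry":0,"rz":0,"tx":0,"ty":0,"tz":0,"grip":0.04}])

```text
t: 29.17
position: [623.7, -203.3, -38.9]
tcp_rot: [0.7, -0.094, 0.701, 0.094]
force: [-1.5, 0.7, 5.9]
gripper_width: 50.6
```

```bash
python3 go.py 442 272 80 15.2
```

```text
t 29.17 pos [ 623.7 -203.3  -38.9] xax [-0.001  0.    -1.   ] zax [ 0.965  0.263 -0.001] F [-1.5  0.7  5.9] w 50.6 q [-0.32  0.66  0.04  0.96 -0.    0.99]
rot [ 0.001 -0.001 -0.001] rows 0.0 shift(after turn) mm [-118.9  506.3  -50.7] dist 523.0 rot half [-3.14  0.   -0.  ]
```

Request:
carry_out(plan=[{"rx":0,"ry":0,"rz":0,"tx":-0.01,"ty":0,"tz":0,"grip":0.04},{"rx":0,"ry":0,"rz":0,"tx":-0.02,"ty":0,"tz":0,"grip":0.04},{"rx":0,"ry":0,"rz":0,"tx":-0.03,"ty":0,"tz":0,"grip":0.04},{"rx":0,"ry":0,"rz":0,"tx":-0.03,"ty":0,"tz":0,"grip":0.04},{"rx":0,"ry":0,"rz":0,"tx":-0.03,"ty":0,"tz":0,"grip":0.04},{"rx":0,"ry":0,"rz":0,"tx":0,"ty":0,"tz":0,"grip":0.04}])

```text
t: 29.67
position: [626.5, -204.3, 87.5]
tcp_rot: [0.703, -0.095, 0.699, 0.093]
force: [1.7, -0.1, -0.1]
gripper_width: 50.0
```

```bash
python3 - <<'E'
from ov import *
snap('scene','s28');overlay('scene','pics/s28.png',[],(210,130,310,270),'pics/s28d.png',4)
E
python3 go.py 441.7 271.5 80 15.2
```

```text
t 29.72 pos [ 625.7 -204.    84.4] xax [ 0.004 -0.001 -1.   ] zax [0.965 0.263 0.003] F [ 0.8 -0.9 -2.2] w 50.2 q [-0.32  0.57  0.22  1.22 -0.    0.99]
rot [0.001 0.003 0.002] rows 0.0 shift(after turn) mm [  4.4 507.1 -52.9] dist 510.0 rot half [-3.14 -0.    0.01]
```

View pics/s28d.png

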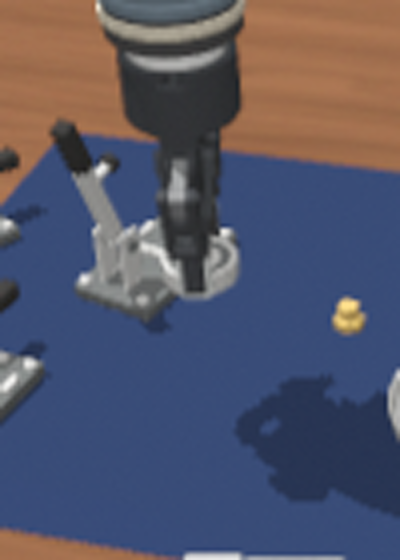

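The large bearing is lifted and level. Carrying it to the tray at 119 mm, well above the 42 mm jar.

Request:
carry_out(plan=[{"rx":0,"ry":0,"rz":0,"tx":0,"ty":0.025,"tz":-0.0026,"grip":0.04},{"rx":0,"ry":0,"rz":0,"tx":0,"ty":0.025,"tz":-0.0026,"grip":0.04},{"rx":0,"ry":0,"rz":0,"tx":0,"ty":0.025,"tz":-0.0026,"grip":0.04},{"rx":0,"ry":0,"rz":0,"tx":0,"ty":0.025,"tz":-0.0026,"grip":0.04},{"rx":0,"ry":0,"rz":0,"tx":0,"ty":0.025,"tz":-0.0026,"grip":0.04},{"rx":0,"ry":0,"rz":0,"tx":0,"ty":0.025,"tz":-0.0026,"grip":0.04},{"rx":0,"ry":0,"rz":0,"tx":0,"ty":0.025,"tz":-0.0026,"grip":0.04},{"rx":0,"ry":0,"rz":0,"tx":0,"ty":0.025,"tz":-0.0026,"grip":0.04}])

```text
t: 30.38
position: [549.7, -14.7, 79.9]
tcp_rot: [0.7, -0.093, 0.702, 0.094]
force: [0.6, 0.8, -1.6]
gripper_width: 49.9
```

Request:
carry_out(plan=[{"rx":0,"ry":0,"rz":0,"tx":0,"ty":0.025,"tz":-0.0026,"grip":0.04},{"rx":0,"ry":0,"rz":0,"tx":0,"ty":0.025,"tz":-0.0026,"grip":0.04},{"rx":0,"ry":0,"rz":0,"tx":0,"ty":0.025,"tz":-0.0026,"grip":0.04},{"rx":0,"ry":0,"rz":0,"tx":0,"ty":0.025,"tz":-0.0026,"grip":0.04},{"rx":0,"ry":0,"rz":0,"tx":0,"ty":0.025,"tz":-0.0026,"grip":0.04},{"rx":0,"ry":0,"rz":0,"tx":0,"ty":0.025,"tz":-0.0026,"grip":0.04},{"rx":0,"ry":0,"rz":0,"tx":0,"ty":0.025,"tz":-0.0026,"grip":0.04},{"rx":0,"ry":0,"rz":0,"tx":0,"ty":0.025,"tz":-0.0026,"grip":0.04}])

```text
t: 31.05
position: [477.2, 172.5, 80.2]
tcp_rot: [0.7, -0.094, 0.702, 0.094]
force: [1.0, -0.3, -1.4]
gripper_width: 50.3
```

Request:
carry_out(plan=[{"rx":0,"ry":0,"rz":0,"tx":0,"ty":0.025,"tz":-0.0026,"grip":0.04},{"rx":0,"ry":0,"rz":0,"tx":0,"ty":0.025,"tz":-0.0026,"grip":0.04},{"rx":0,"ry":0,"rz":0,"tx":0,"ty":0.025,"tz":-0.0026,"grip":0.04},{"rx":0,"ry":0,"rz":0,"tx":0,"ty":0.025,"tz":-0.0026,"grip":0.04},{"rx":0,"ry":0,"rz":0,"tx":0,"ty":0,"tz":0,"grip":0.04},{"rx":0,"ry":0,"rz":0,"tx":0,"ty":0,"tz":0,"grip":0.04}])

```text
t: 31.55
position: [441.1, 266.0, 80.3]
tcp_rot: [0.7, -0.094, 0.702, 0.095]
force: [-0.1, -0.4, -1.1]
gripper_width: 50.0
```

```bash
python3 go.py 441.7 271.5 -10 15.2
```

```text
t 31.55 pos [441.1 266.   80.3] xax [-0.003 -0.    -1.   ] zax [ 0.964  0.265 -0.003] F [-0.1 -0.4 -1.1] w 50.0 q [ 0.54  0.29 -0.22  1.06  0.    1.84]
rot [ 0.003 -0.003 -0.001] rows 0.0 shift(after turn) mm [90.3  5.1  2. ] dist 90.0 rot half [-3.14  0.   -0.  ]
```

Request:
carry_out(plan=[{"rx":0,"ry":0,"rz":0,"tx":0.02,"ty":0.004,"tz":0.001,"grip":0.04},{"rx":0,"ry":0,"rz":0,"tx":0.025,"ty":0,"tz":0,"grip":0.04},{"rx":0,"ry":0,"rz":0,"tx":0.025,"ty":0,"tz":0,"grip":0.04},{"rx":0,"ry":0,"rz":0,"tx":0.015,"ty":0,"tz":0,"grip":0.04},{"rx":0,"ry":0,"rz":0,"tx":0,"ty":0,"tz":0,"grip":0.04},{"rx":0,"ry":0,"rz":0,"tx":0,"ty":0,"tz":0,"grip":0.04}])

```text
t: 32.05
position: [441.4, 268.5, -4.5]
tcp_rot: [0.7, -0.094, 0.702, 0.093]
force: [0.9, -0.6, -1.3]
gripper_width: 50.3
```

```bash
python3 - <<'E'
from ov import *
snap('scene','s29');overlay('scene','pics/s29.png',polys[-1:],(370,120,530,240),'pics/s29d.png',5)
E
python3 go.py 441.7 271.5 -34 15.2
```

```text
t 32.1 pos [442.1 269.1  -3.6] xax [-0.002  0.    -1.   ] zax [ 0.965  0.262 -0.002] F [ 0.2  0.3 -1.2] w 50.5 q [ 0.55  0.37 -0.34  0.86  0.    1.85]
rot [-0.    -0.002 -0.001] rows 0.0 shift(after turn) mm [30.4  2.4  0.2] dist 31.0 rot half [ 3.14 -0.    0.  ]
```

View pics/s29d.png

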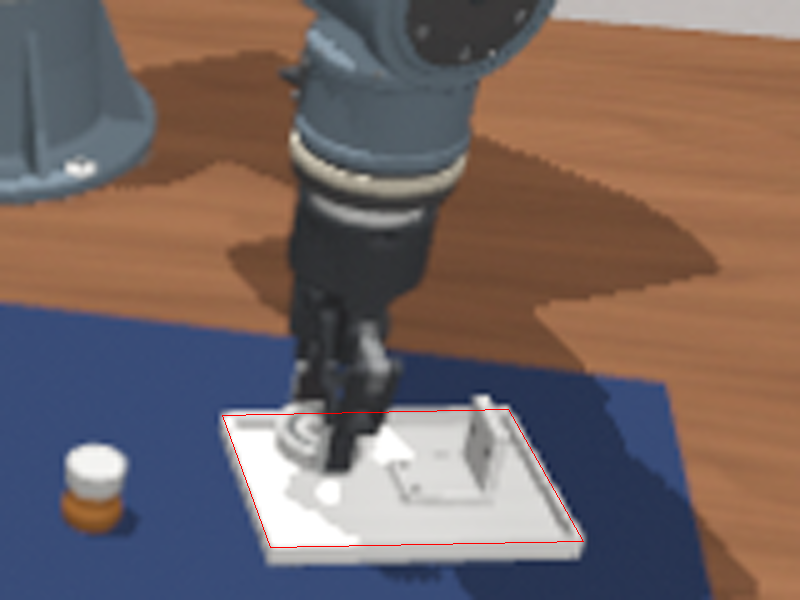

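Request:
carry_out(plan=[{"rx":0,"ry":0,"rz":0,"tx":0.015,"ty":0,"tz":0,"grip":0.04},{"rx":0,"ry":0,"rz":0,"tx":0.01,"ty":0,"tz":0,"grip":0.04},{"rx":0,"ry":0,"rz":0,"tx":0.002,"ty":0,"tz":0,"grip":0.04},{"rx":0,"ry":0,"rz":0,"tx":0,"ty":0,"tz":0,"grip":0.04},{"rx":0,"ry":0,"rz":0,"tx":0,"ty":0,"tz":0,"grip":0.04}])

```text
t: 32.52
position: [442.0, 269.7, -30.6]
tcp_rot: [0.7, -0.093, 0.701, 0.094]
force: [0.2, 0.2, -1.5]
gripper_width: 50.4
```

```bash
python3 go.py 441.7 271.5 -34.4 15.2
```

```text
t 32.52 pos [442.  269.7 -30.6] xax [-0.002  0.001 -1.   ] zax [ 0.965  0.263 -0.001] F [ 0.2  0.2 -1.5] w 50.4 q [ 0.55  0.4  -0.37  0.8   0.    1.85]
rot [ 0.001 -0.001 -0.001] rows 0.0 shift(after turn) mm [3.8 1.8 0.2] dist 4.0 rot half [-3.14  0.   -0.  ]
```

Request:
carry_out(plan=[{"rx":0,"ry":0,"rz":0,"tx":0.0025,"ty":0,"tz":0,"grip":0.04},{"rx":0,"ry":0,"rz":0,"tx":0.001,"ty":0,"tz":0,"grip":0.04},{"rx":0,"ry":0,"rz":0,"tx":0,"ty":0,"tz":0,"grip":0.04},{"rx":0,"ry":0,"rz":0,"tx":0,"ty":0,"tz":0,"grip":0.064},{"rx":0,"ry":0,"rz":0,"tx":0,"ty":0,"tz":0,"grip":0.064},{"rx":0,"ry":0,"rz":0,"tx":0,"ty":0,"tz":0,"grip":0.064},{"rx":0,"ry":0,"rz":0,"tx":-0.015,"ty":0,"tz":0,"grip":0.064},{"rx":0,"ry":0,"rz":0,"tx":-0.03,"ty":0,"tz":0,"grip":0.064}])

```text
t: 33.18
position: [439.7, 268.4, 8.3]
tcp_rot: [0.699, -0.094, 0.703, 0.093]
force: [-0.3, 0.4, -0.2]
gripper_width: 63.9
```

Request:
carry_out(plan=[{"rx":0,"ry":0,"rz":0,"tx":-0.03,"ty":0,"tz":0,"grip":0.064},{"rx":0,"ry":0,"rz":0,"tx":-0.03,"ty":0,"tz":0,"grip":0.064},{"rx":0,"ry":0,"rz":0,"tx":-0.03,"ty":0,"tz":0,"grip":0.064},{"rx":0,"ry":0,"rz":0,"tx":-0.03,"ty":0.02,"tz":-0.03,"grip":0.064},{"rx":0,"ry":0,"rz":0,"tx":-0.01,"ty":0.02,"tz":-0.03,"grip":0.064},{"rx":0,"ry":0,"rz":0,"tx":0,"ty":0.02,"tz":-0.02,"grip":0.064},{"rx":0,"ry":0,"rz":0,"tx":0,"ty":0,"tz":0,"grip":0.064},{"rx":0,"ry":0,"rz":0,"tx":0,"ty":0,"tz":0,"grip":0.064}])

```text
t: 33.85
position: [352.2, 305.8, 137.7]
tcp_rot: [0.7, -0.094, 0.701, 0.095]
force: [2.2, 0.1, 0.3]
gripper_width: 64.0
```

```bash
python3 - <<'E'
from ov import *
a,d=snap('scene','s30');snap('top','t30')
overlay('scene','pics/s30.png',[],(160,150,500,290),'pics/s30d.png',2.3)
overlay('scene','pics/s30.png',[],(290,180,500,250),'pics/s30e.png',3.8)
overlay('top','pics/t30.png',polys[5:],(110,120,500,280),'pics/t30d.png',2.05)
P0=pts('scene',np.load('pics/scene0.npy'));P=pts('scene',d)
for n,Q in (('j0',P0),('j1',P)): print(n,cl(Q,(499,139),32,25,60).mean(0).round(1))
for n,c in [('small',(606,0)),('sol',(543,-16)),('large',(442,270)),('br',(423,344))]:
    q=cl(P,c,16,5,80);print(n,np.percentile(q[:,2],[5,25,50,75,95]).round(1))
E
python3 go.py 442 270 100
```

```text
j0 [501.1 138.9  39.9]
j1 [501.2 138.9  39.8]
small [ 9.5 14.1 16.1 17.  19.4]
sol [ 6.3 23.6 34.1 37.5 47.3]
large [ 8.3 14.3 18.6 20.2 21.5]
br [11.6 12.7 13.4 14.5 28.3]
t 33.95 pos [353.2 305.1 137.2] xax [-0.002  0.    -1.   ] zax [ 0.965  0.263 -0.001] F [ 0.6 -0.4  0.3] w 64.4 q [ 0.71  0.16 -0.24  1.17  0.    2.02]
rot [-0.    -0.001 -0.001] rows 0.0 shift(after turn) mm [ 37.2 -57.2  76.4] dist 102.0 rot half [ 3.14 -0.    0.  ]
```

View pics/s30d.png

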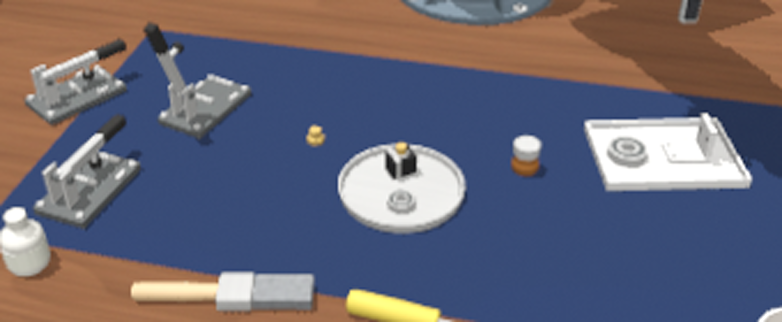

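View pics/s30e.png

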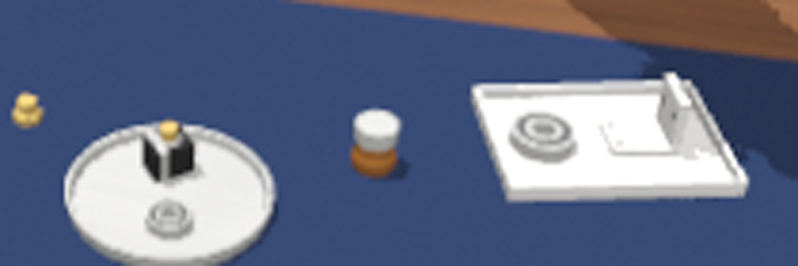

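View pics/t30d.png

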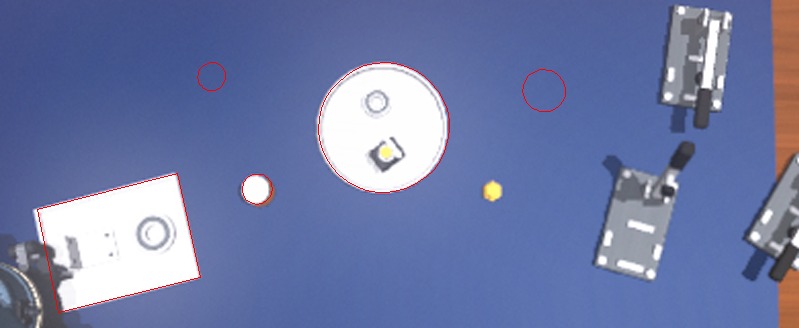

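All four parts are in place and flat, the jar has not moved, and the clamp is open. I'll check the clamp angle numerically, then hand in.

```bash
python3 - <<'E'
from ov import *
P=pts('scene',np.load('pics/s30.npy'))
q=cl(P,(520,-340),60,90,180);c,s=np.cos(C[2]),np.sin(C[2])
d=q[:,:2]-[437.2,-310.5];x=d@[c,s];y=d@[-s,c];k=(abs(y+6)<14)
a=np.arctan2(q[k,2]-50,-(x[k]-65));r=np.hypot(q[k,2]-50,x[k]-65)
print(k.sum(),np.median(a[r>90]),r.max())
print(ctrl.close_job())
E
```

```text
170 1.9002058414727505 135.4556392182403
the job is handed in; nothing more can be done
None
```

The job is finished and handed in at about 34 s of the 125 s allowed. No verdict was reported, so the results below are from my own checks.

- **Clamp:** I swung the arm up with the bracket still in its seat and left it open. It measured about 1.90 rad, against the 1.65 needed.
- **Tray:** The bracket lies flat on its flange and the large bearing lies flat beside it. Neither touches the other.
- **Dish:** The small bearing lies flat and the solenoid stands with its stub up, clear of each other.
- **Heights:** In the last pictures the tops were at 13 mm (flange), 19 mm (large bearing) and 16 mm (small bearing). Each is what it should be for a part resting on the 4 mm floor.
- **Jar:** It moved by no more than 0.1 mm. The gripper ended open, high and clear of everything.

Two things disagreed with the given data:

- **Tool position:** The fingertips stood about 40 mm further back along the tool than the reported TCP. My first grasp, on the clamp grip, closed on air because of this. I allowed for the offset from the pictures after that.
- **Bearing grip widths:** The bearings read 33 mm and 50.5 mm in the gripper, against the stated 35 mm and 52 mm. Both lifted level and did not slip.

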